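Refit the control knobs of a lab control box

TASK

First take the jar off the control box, stand it upright on the white ring in front of the label reader with its orange label squarely facing the reader's window, and let go of it there for two seconds so that it is read; then put it away upright in the middle of the blue storage mat. After that fit every knob lying on the bench onto the D-shaft whose disc has the knob's colour: line up the white marks (flat to flat) and press it down until it snaps fully home. A shaft without a knob stays bare; leave all the other things where they are.

Things in the scene. Friction and masses are not known exactly. Their poses are not given: they have to be found in the camera images.
- red_knob_mid (a point): red knob (may be absent), 90 g: dark drum 60 mm dia, 30 high, and on it a red bar grip 20 wide x 50 long x 28 high, pinched across its width. Point: on its axis, 29 mm above its underside, 29 below its top. z up; x along the bar to its white line, the flat side of the D-bore (26 deep, open below, 0.6 mm play round the shaft; tip chamfered 1.2). Starts upright on the bench.
- red_shaft (a point): steel D-shaft, 22 mm dia, 24 high, flat 4 from the axis, on a dial disc with a red rim (72 mm dia) on the control box. Point: on the axis at the panel surface, where the underside of a knob fully home rests. z up; x points to the flat, as does the disc's white line. It turns with its disc (stiffly, 0.4 N m). A knob enters within about 6 degrees of its angle.
- blue_knob_mid (a point): blue knob (may be absent), 90 g: dark drum 60 mm dia, 30 high, and on it a blue bar grip 20 wide x 50 long x 28 high, pinched across its width. Point: on its axis, 29 mm above its underside, 29 below its top. z up; x along the bar to its white line, the flat side of the D-bore (26 deep, open below, 0.6 mm play round the shaft; tip chamfered 1.2). Starts upright on the bench.
- blue_shaft (a point): steel D-shaft, 22 mm dia, 24 high, flat 4 from the axis, on a dial disc with a blue rim (72 mm dia) on the control box. Point: on the axis at the panel surface, where the underside of a knob fully home rests. z up; x points to the flat, as does the disc's white line. It turns with its disc (stiffly, 0.4 N m). A knob enters within about 6 degrees of its angle.
- yellow_knob_mid (a point): yellow knob (may be absent), 90 g: dark drum 60 mm dia, 30 high, and on it a yellow bar grip 20 wide x 50 long x 28 high, pinched across its width. Point: on its axis, 29 mm above its underside, 29 below its top. z up; x along the bar to its white line, the flat side of the D-bore (26 deep, open below, 0.6 mm play round the shaft; tip chamfered 1.2). Starts upright on the bench.
- yellow_shaft (a point): steel D-shaft, 22 mm dia, 24 high, flat 4 from the axis, on a dial disc with a yellow rim (72 mm dia) on the control box. Point: on the axis at the panel surface, where the underside of a knob fully home rests. z up; x points to the flat, as does the disc's white line. It turns with its disc (stiffly, 0.4 N m). A knob enters within about 6 degrees of its angle.
- green_knob_mid (a point): green knob (may be absent), 90 g: dark drum 60 mm dia, 30 high, and on it a green bar grip 20 wide x 50 long x 28 high, pinched across its width. Point: on its axis, 29 mm above its underside, 29 below its top. z up; x along the bar to its white line, the flat side of the D-bore (26 deep, open below, 0.6 mm play round the shaft; tip chamfered 1.2). Starts upright on the bench.
- green_shaft (a point): steel D-shaft, 22 mm dia, 24 high, flat 4 from the axis, on a dial disc with a green rim (72 mm dia) on the control box. Point: on the axis at the panel surface, where the underside of a knob fully home rests. z up; x points to the flat, as does the disc's white line. It turns with its disc (stiffly, 0.4 N m). A knob enters within about 6 degrees of its angle.
- jar_mid (a point): pale jar with a dark lid, 60 mm dia, 66 mm high, 250 g, standing on the control box at the start. This point is on its axis, 33 mm above its underside. z up; x points to the orange barred label on its side (an orange stripe on the lid points the same way).
- jar_label (a point): middle of the jar's label, on the jar's side 30 mm from its axis.
- reader_ring (a point): centre of a white ring (80 mm dia) printed on the bench in front of the label reader, at bench height. x points from here to the reader's red window, 95 mm away; the reader is a dark grey block 45 x 90 x 80 mm high.
- console: light grey control box lying panel-up, fixed, 220 (x) x 440 (y) x 60 mm high; origin under its centre. The four shafts stand in a row along its y axis through its middle, 95 mm apart; which colour is where varies. On each shaft, sprung balls resist a knob from 14 mm above home with about 8 N, then it snaps down.
- storage_mat (a point): centre, at bench height, of a flat blue storage mat with a white border, 120 x 120 mm, fixed flush on the bench. The mat and the reader are on opposite sides of the bench.
- reel_small: small white solder reel, 44 mm dia, 28 mm high, standing on the rear of the control box. Origin: middle of its underside. Not part of the job.
- reel_big: black solder reel, 66 mm dia, 45 mm high. Origin: middle of its underside. Not part of the job.
- tin: round metal tin, 48 mm dia, 22 mm high, on the rear of the control box. Origin: middle of its underside. Not part of the job.
- screwdriver: screwdriver with a blue handle, 180 mm long, lying. Origin: under its middle. Not part of the job.
- brush: small brush, 170 mm long, lying. Origin: under its middle. Not part of the job.
- multimeter: orange hand multimeter, 150 x 78 x 36 mm, lying. Origin: middle of its underside. Not part of the job.
- tray: grey parts tray, 100 x 150 x 30 mm. Origin: middle of its underside. Not part of the job.

How it is judged:
By the outcome, as a careful person would: the job done as asked, in the order asked, and still so for the second after the job is handed in, with the robot touching nothing.
Of red_knob, blue_knob, yellow_knob, green_knob only 2 to 4 are there at a start; the rules pass over those that are not, and their reading is None.
At some moment in a run one of jar, red_knob, blue_knob, yellow_knob, green_knob may be knocked a few centimetres aside while the robot is not near it.
Once in a run the grip may slacken for a moment while it holds something.
It also fails if it takes over 210 s, if anything falls off the work surface, if the arm or the gripper's body presses on something with over 40 N, if the wrist force passes 120 N, or if a joint passes its speed limit or range.

ROBOT

A 6-joint arm with a two-finger parallel gripper is mounted at the origin on the work surface. World frame = base frame: x ahead of the robot, y to its left, z up, the work surface at z = 0. Lengths are in m, angles in rad, forces in N, time in s.
With the tool pointing down it reaches from about 0.35 to 0.775 m from the base axis. Payload 7.3 kg.
Tool frame: the origin (TCP) lies midway between the tips of the shut fingers; the grasp point (between the pads) lies 19 mm behind it; z points along the fingers, y is the direction in which the jaws open and shut (so a half turn about z gives the same grasp; the last joint's range is limited). The gripper opens to 92 mm and grips with 3 to 60 N. Pads are 19 mm wide; open, the fingers measure 130 mm over their backs; the gripper's body (75 mm by 190 mm) begins 47 mm behind the grasp point.
Start: joints at [1.136, 0.342, 1.524, -0, 1.275, -0.146], TCP at [0.15, 0.503, 0.227] pointing down, gripper open.
Joint ranges: [-2.53, 2.53], [-0.77, 2.02], [0.04, 2.7], [-1, 4.14], [0.28, 2.66], [-3.11, 3.11]. Speed limits (rad/s): [2.57, 2.57, 3.14, 3.14, 3.14, 3.14].

INTERFACE

Orientations are given as [roll, pitch, yaw] about the fixed x, y, z axes, in that order (R = Rz(yaw) Ry(pitch) Rx(roll)).
In Python, from cell import status, eyes, job gives the robot as it stands.
- The arm moves only by the tool jog_arm, never from a script. Its argument "series" is a list of rows, each a list of 3 entries, a list of its own where there are three numbers: the gripper command: -1 is shut, 1 is fully open, values between are in proportion, then the shift along the tool's x, y, z in m, then the turn, a rotation vector about the tool's x, y, z in rad. In form: [[grip, [x, y, z], [ax, ay, az]], ...]. A call has 1 to 12 rows; each row is the pose to reach, as a shift and turn from the pose commanded when the call began, along the tool's axes at that moment; what a row does not reach only later rows make up. A row lasts 1/12 s, in which the tool goes at most 41.7 mm and 7.16 degrees, less where a joint would pass 70% of its speed; a pose out of reach is approached as far as the arm can. A call with a gripper value outside its range is refused whole. The fingers move at their own pace and stop on an object; "squeeze" is the grip in N (left out, the last holds). Time passes only in rows, so rows that repeat a pose let the fingers close. It gives the time, the measured TCP pose, the force and the opening at its end, in the units of the state.
- status.observe(): the state, without advancing time (a new reading comes with each control period).
- eyes.read_camera(name): name is "scene" or "top" or "wrist"; returns a dict with "img" (420x560x3 uint8, red, green, blue), "range_z" (420x560 float32, m along the optical axis (not along the pixel's ray), 0 where there is no reading), "camera_matrix" (3x3 intrinsics, pixels), "T" (4x4, takes a point from camera to world coordinates); the wrist camera has in their place "tool_from_camera" (4x4, takes a point from camera to tool coordinates, whose origin is the TCP and whose axes are the flange's). Camera axes: x right, y down, z forward; pixel columns grow to the right and rows downward; lengths in m; the calibration is good to about 2 mm. A picture is of the moment at which its call begins: read the wrist's pose just before it.
- job.hand_in(): hands the job in, once; it reports no verdict.
The state is a dict: "time": time; "qpos": joint angles; "qvel": joint speeds; "joint_efforts": joint torques, N m; "tool_pos": TCP position; "tool_rot": TCP orientation; "contact_force": force on the tool from outside, world axes, zero at the start; "torque": the same for the moment, N m; "opening": finger opening in m.
Only numpy, scipy, OpenCV 4.12 (cv2) and the standard library are available. Lean on these libraries where they do the work, as an engineer would, in place of code of your own. Each camera call takes 0.05 s, during which the arm holds its last target.

## Working session

There is one attempt and no reset: what is moved stays moved. The work goes in short steps, Python scripts to look and compute and a tool call to move; the robot and the scene stay as the last step left them, time stands still between calls to the robot, and variables do not carry over. Pictures are saved under pics/ and viewed, and the job is handed in when it is done.

Besides the shell and the picture viewer there is one more tool, called in YAML: its name, and indented under it one key for each argument. jog_arm: Moves the arm, as the interface text tells. Its arguments: {"type":"object","properties":{"series":{"type":"array","items":{"type":"array"}},"squeeze":{"type":"number"}},"required":["series"]}

```bash
ls; mkdir -p pics; cat > h.py <<'E'
import numpy as np, cv2
from cell import status, eyes, job
def snap(n,f):
    s=status.observe(); c=eyes.read_camera(n)
    cv2.imwrite('pics/'+f,cv2.cvtColor(c['img'],cv2.COLOR_RGB2BGR)); return s,c
E
python3 - <<'E'
from h import *
print(status.observe())
for n in ('top','scene','wrist'):
    s,c=snap(n,n+'0.png'); print(n,c['camera_matrix'],c.get('T',c.get('tool_from_camera')))
    np.savez('pics/'+n+'0.npz',**c)
E
```

```text
pics
{'time': 0.0, 'qpos': array([ 1.13602000e+00,  3.42784095e-01,  1.52502653e+00, -4.75405386e-06,
        1.27537087e+00, -1.45969256e-01]), 'qvel': array([-0.0004586 , -0.00019932, -0.00050882,  0.00028225,  0.00030494,
        0.00039651]), 'joint_efforts': array([-2.66016259e-04, -4.31237733e+01, -2.44220299e+01,  7.19393953e-02,
        5.58361982e-02, -1.01184066e-04]), 'tool_pos': array([0.14931757, 0.50289757, 0.22600978]), 'tool_rot': array([-3.14002005e+00, -2.26601805e-04,  2.85278679e+00]), 'contact_force': array([-0.65240557,  0.32962349, -0.26429123]), 'torque': array([-0.00702683,  0.0765923 , -0.02777992]), 'opening': 0.0918877248340585}
top [[503.84506685   0.         283.32048679]
 [  0.         503.84506685 209.02681785]
 [  0.           0.           1.        ]] [[-1.45229153e-02 -9.87275665e-01  1.58353551e-01  3.62186533e-01]
 [-9.99892803e-01  1.46345355e-02 -4.61231970e-04  1.69548552e-02]
 [-1.86206756e-03 -1.58343274e-01 -9.87382368e-01  1.44323908e+00]
 [ 0.00000000e+00  0.00000000e+00  0.00000000e+00  1.00000000e+00]]
scene [[543.41698018   0.         283.79806065]
 [  0.         543.41698018 206.86192666]
 [  0.           0.           1.        ]] [[ 0.71663963  0.58045216 -0.3866561   1.11104626]
 [ 0.69741634 -0.59149872  0.40464763 -0.56721576]
 [ 0.006172   -0.55964681 -0.82870824  1.26888411]
 [ 0.          0.          0.          1.        ]]
wrist [[364.37500698   0.         280.34249405]
 [  0.         364.37500698 203.43801764]
 [  0.           0.           1.        ]] [[ 4.18080575e-04 -9.57322186e-01 -2.89022589e-01  7.86796503e-02]
 [ 9.99999699e-01  5.89121691e-04 -5.04800738e-04 -6.20239850e-04]
 [ 6.53526423e-04 -2.89022291e-01  9.57322145e-01 -1.58126170e-01]
 [ 0.00000000e+00  0.00000000e+00  0.00000000e+00  1.00000000e+00]]
```

View pics/top0.png

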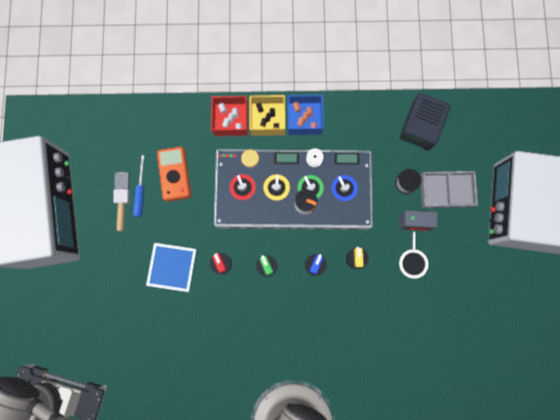

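View pics/scene0.png

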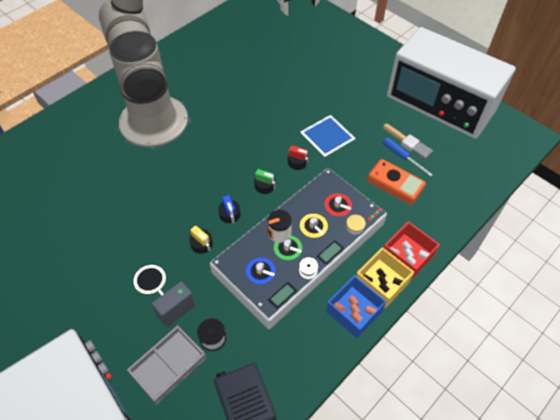

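View pics/wrist0.png

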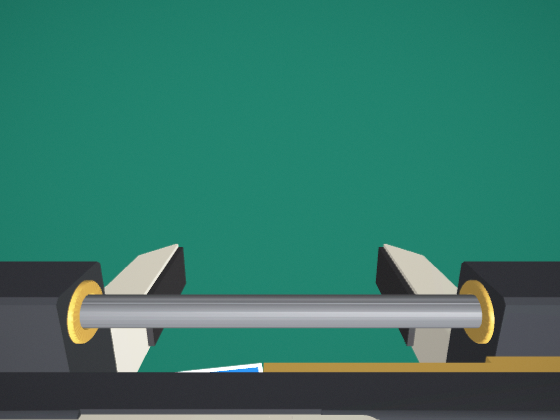

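The top view shows all four knobs at about (220,263), (266,265), (316,265) and (357,258). It also shows the jar at (306,201), the ring at (414,263), the mat at (171,267) and the shafts along row 187. I'll zoom in on these.

```bash
python3 - <<'E'
import cv2
a=cv2.imread('pics/top0.png')
cv2.imwrite('pics/z1.png',cv2.resize(a[140:290,140:300],None,fx=5,fy=4.0*1,interpolation=cv2.INTER_CUBIC)[:600])
cv2.imwrite('pics/z2.png',cv2.resize(a[140:290,290:450],None,fx=5,fy=4,interpolation=cv2.INTER_CUBIC))
E
```

```text
(no output)
```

View pics/z1.png

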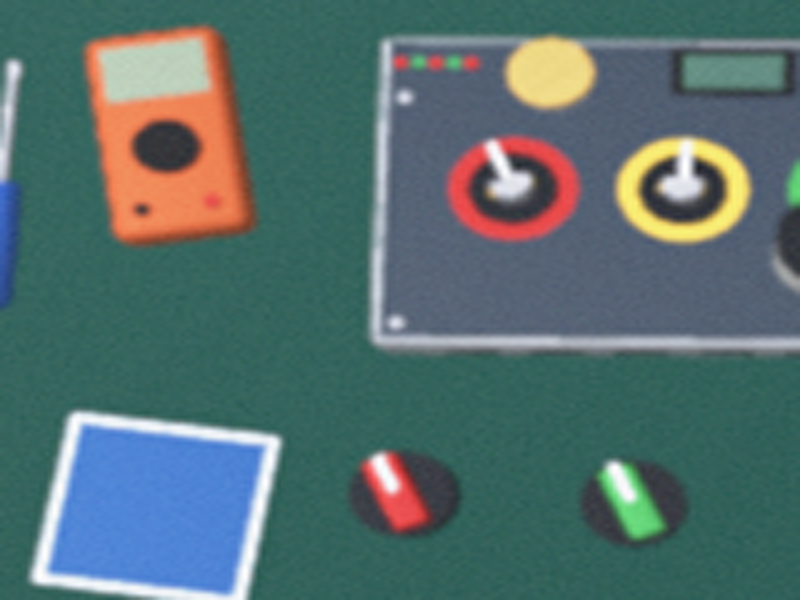

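View pics/z2.png

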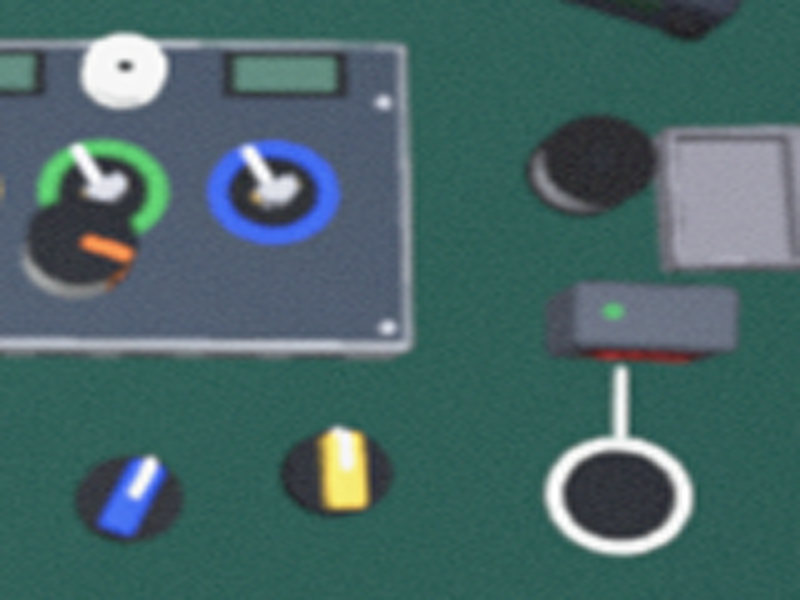

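```bash
cat >> h.py <<'E'
from scipy.spatial.transform import Rotation as R
def toolT(s):
    T=np.eye(4); T[:3,:3]=R.from_euler('xyz',s['tool_rot']).as_matrix(); T[:3,3]=s['tool_pos']; return T
def camT(c,s): return c['T'] if 'T' in c else toolT(s)@c['tool_from_camera']
def ray(c,T,uv,z):
    K=c['camera_matrix']; uv=np.atleast_2d(uv).astype(float)
    d=np.c_[(uv[:,0]-K[0,2])/K[0,0],(uv[:,1]-K[1,2])/K[1,1],np.ones(len(uv))]@T[:3,:3].T
    o=T[:3,3]; return o+d*((z-o[2])/d[:,2])[:,None]
HUE={'red':[(0,7),(172,180)],'blue':[(105,125)],'yellow':[(20,33)],'green':[(50,72)],'orange':[(6,16)]}
def mask(img,col,smin=110,vmin=110):
    h=cv2.cvtColor(img,cv2.COLOR_RGB2HSV); m=np.zeros(h.shape[:2],bool)
    for a,b in HUE[col]: m|=(h[...,0]>=a)&(h[...,0]<=b)
    m&=(h[...,1]>=smin)&(h[...,2]>=vmin); return m.astype(np.uint8)*255
def blobs(m,amin=15):
    n,l,st,ce=cv2.connectedComponentsWithStats(m)
    return [(st[i,4],ce[i],st[i,:4],l==i) for i in range(1,n) if st[i,4]>=amin]
E
python3 - <<'E'
from h import *
c=dict(np.load('pics/top0.npz'))
for k in HUE:
    for a,ce,b,_ in blobs(mask(c['img'],k)): 
        if 130<ce[0]<450: print(k,a,ce.round(1),b, 'z.06',ray(c,c['T'],ce,.06)[0,:2].round(3),'z.058',ray(c,c['T'],ce,.058)[0,:2].round(3),'depthz',end=' ')
        if 130<ce[0]<450:
            u,v=ce.round().astype(int); d=c['range_z'][v,u]; K=c['camera_matrix']
            p=c['T']@np.array([(u-K[0,2])/K[0,0]*d,(v-K[1,2])/K[1,1]*d,d,1]); print(p[:3].round(3))
E
```

```text
red 1130 [228.8 114.8] [211  96  37  40] z.06 [0.86  0.169] z.058 [0.861 0.169] depthz [0.872 0.172 0.024]
red 30 [175.3 174.5] [168 169  13  15] z.06 [0.687 0.319] z.058 [0.687 0.319] depthz [0.693 0.323 0.042]
red 299 [242.5 187.4] [230 174  26  26] z.06 [0.647 0.13 ] z.058 [0.647 0.13 ] depthz [0.644 0.129 0.082]
red 19 [182.  189.9] [180 188   5   5] z.06 [0.642 0.299] z.058 [0.643 0.299] depthz [0.646 0.303 0.042]
red 123 [219.2 264. ] [212 253  14  20] z.06 [0.434 0.194] z.058 [0.434 0.194] depthz [0.434 0.194 0.064]
blue 1071 [305.5 113.8] [288  95  36  40] z.06 [ 0.86  -0.051] z.058 [ 0.86  -0.051] depthz [ 0.873 -0.052  0.022]
blue 354 [344.5 188.3] [331 175  28  27] z.06 [ 0.64  -0.156] z.058 [ 0.641 -0.156] depthz [ 0.636 -0.151  0.088]
blue 286 [138.2 200.7] [133 185  11  32] z.06 [0.614 0.421] z.058 [0.614 0.421] depthz [0.619 0.432 0.024]
blue 1348 [170.9 266.9] [150 247  43  41] z.06 [0.428 0.326] z.058 [0.428 0.326] depthz [0.431 0.338 0.005]
blue 139 [315.3 264.8] [309 254  15  20] z.06 [ 0.428 -0.069] z.058 [ 0.428 -0.069] depthz [ 0.428 -0.068  0.054]
yellow 1223 [
[... 522 characters left out ...]
 [ 0.653 -0.079  0.064]
green 52 [300.3 184.1] [298 178   6  13] z.06 [ 0.654 -0.032] z.058 [ 0.654 -0.032] depthz [ 0.654 -0.031  0.062]
green 110 [266.4 266.6] [259 256  14  19] z.06 [0.425 0.065] z.058 [0.426 0.065] depthz [0.425 0.066 0.058]
orange 27 [296.4 106.4] [294 103   6   8] z.06 [ 0.882 -0.026] z.058 [ 0.883 -0.026] depthz [ 0.896 -0.026  0.026]
orange 76 [304.8 116. ] [298 108  13  17] z.06 [ 0.853 -0.049] z.058 [ 0.854 -0.049] depthz [ 0.867 -0.052  0.02 ]
orange 1016 [174.1 177.9] [157 147  34  54] z.06 [0.677 0.322] z.058 [0.677 0.322] depthz [0.68  0.325 0.046]
orange 48 [311.  201.5] [306 198  11   8] z.06 [ 0.604 -0.061] z.058 [ 0.604 -0.061] depthz [ 0.59  -0.057  0.131]
```

```bash
cat >> h.py <<'E'
def cloud(c,T):
    K=c['camera_matrix']; d=c['range_z']; v,u=np.indices(d.shape)
    P=np.stack([(u-K[0,2])/K[0,0]*d,(v-K[1,2])/K[1,1]*d,d],-1)@T[:3,:3].T+T[:3,3]; P[d<=0]=np.nan; return P
def white(img,v=170,s=50):
    h=cv2.cvtColor(img,cv2.COLOR_RGB2HSV); return ((h[...,2]>v)&(h[...,1]<s)).astype(np.uint8)*255
E
python3 - <<'E'
from h import *
c=dict(np.load('pics/top0.npz')); T=c['T']; P=cloud(c,T)
m=(np.abs(P[...,2]-.126)<.008)&(np.abs(P[...,0]-.6)<.07)&(np.abs(P[...,1]+.05)<.06)
v,u=np.where(m); print('lid px',len(u),u.mean(),v.mean())
(e,r)=cv2.minEnclosingCircle(np.c_[u,v].astype(np.float32)); 
j=ray(c,T,[[u.mean(),v.mean()],e],.126); print(j.round(4),r,'mean cloud',np.nanmean(P[m],0))
o=mask(c['img'],'orange'); o[:, :300]=0;o[:190]=0;o[215:]=0;o[:,325:]=0
o[~m]=0
v,u=np.where(o); q=ray(c,T,np.c_[u,v],.126); print('stripe',q.mean(0)); d=q.mean(0)-j[0]; print('label yaw',np.degrees(np.arctan2(d[1],d[0])))
w=white(c['img'],150,60)
for a,ce,b,l in blobs(w,25):
    if 130<ce[0]<450 and 130<ce[1]<300: print('white',a,ce.round(1),b)
# ring: outer contour
roi=np.zeros_like(w); roi[245:282,395:432]=w[245:282,395:432]
cs,_=cv2.findContours(roi,cv2.RETR_EXTERNAL,cv2.CHAIN_APPROX_NONE); k=max(cs,key=cv2.contourArea)
pts=k[:,0].astype(float); pts=pts[pts[:,1]>249]
q=ray(c,T,pts,0)
A=np.c_[2*q[:,:2],np.ones(len(q))]; s=np.linalg.lstsq(A,(q[:,:2]**2).sum(1),rcond=None)[0]; cen=s[:2]; print('ring',cen,'R',np.sqrt(s[2]+cen@cen))
lm=w.copy(); lm[:230]=0; lm[247:]=0; lm[:,:405]=0; lm[:,425:]=0
v,u=np.where(lm); q=ray(c,T,np.c_[u,v],0); d=q.mean(0)[:2]-cen; print('dir',np.degrees(np.arctan2(d[1],d[0])), len(q)); print(np.degrees(np.arctan2(*(np.polyfit(q[:,0],q[:,1],1)[0],1))))
roi=np.zeros_like(w); roi[238:296,140:202]=(w|mask(c['img'],'blue'))[238:296,140:202]
k=max(cv2.findContours(roi,cv2.RETR_EXTERNAL,cv2.CHAIN_APPROX_NONE)[0],key=cv2.contourArea)
q=ray(c,T,k[:,0],0); print('mat',cv2.minAreaRect((q[:,:2]*1000).astype(np.float32)))
E
```

```text
lid px 399 305.874686716792 200.08771929824562
[[ 0.5966 -0.0439  0.126 ]
 [ 0.5961 -0.0439  0.126 ]] 11.416049003601074 mean cloud [ 0.59630114 -0.04380709  0.12776315]
stripe [ 0.59176182 -0.05761283  0.126     ]
label yaw -109.37611810856266
white 300 [314.5 156.5] [299 148  32  19]
white 255 [170.5 157.2] [160 150  22  15]
white 727 [277.2 212.3] [214 150 158  78]
white 26 [232.5 150. ] [220 150  26   1]
white 78 [140.9 169.6] [139 155   5  30]
white 70 [240.7 183.3] [237 175   9  15]
white 78 [276.2 183.1] [272 174   9  16]
white 668 [435.1 190.5] [424 175  24  31]
white 71 [308.9 183.6] [304 176  11  14]
white 69 [343.5 184.8] [339 177  11  14]
white 352 [413.4 260.1] [399 232  30  47]
white 490 [170.8 267.2] [146 243  50  49]
white 31 [358.6 251.6] [356 247   5  11]
white 27 [216.4 257.4] [214 253   6  10]
white 32 [263.6 259.6] [261 255   6  10]
white 27 [318.3 258.6] [316 254   6  10]
ring [ 0.43118392 -0.35198197] R 0.041113010640890305
dir -4.690746671147886 44
-2.6335122918468086
mat ((431.81378173828125, 339.26507568359375), (124.97818756103516, 125.10955810546875), 80.67707061767578)
```

```bash
cat >> h.py <<'E'
def go(x,y,z,yawdeg):
    s=status.observe(); T=toolT(s); Rt=R.from_euler('xyz',[np.pi,0,np.radians(yawdeg)]).as_matrix()
    d=T[:3,:3].T@(np.array([x,y,z])-T[:3,3]); r=R.from_matrix(T[:3,:3].T@Rt).as_rotvec()
    q6=np.degrees(np.arctan2(y,x))+90-yawdeg
    print('t',round(s['time'],2),'pos',s['tool_pos'].round(4),'yaw',np.degrees(s['tool_rot'][2]).round(2),'shift',d.round(4),'turn',r.round(4),'q6~',round(q6,1),'rows>=',max(np.linalg.norm(d)/.0417,np.degrees(np.linalg.norm(r))/7.16).round(1))
E
python3 -c "
from h import *
go(.5965,-.044,.25,70.6)"
```

```text
t 0.15 pos [0.1494 0.503  0.2262] yaw 163.45 shift [-0.5844 -0.397  -0.0235] turn [-1.0000e-03  8.0000e-04  1.6206e+00] q6~ 15.2 rows>= 17.0
```

jog_arm:
  series:
    - [1,[-0.5844,-0.397,-0.0235],[0,0,1.62]]
    - [1,[-0.5844,-0.397,-0.0235],[0,0,1.62]]
    - [1,[-0.5844,-0.397,-0.0235],[0,0,1.62]]
    - [1,[-0.5844,-0.397,-0.0235],[0,0,1.62]]
    - [1,[-0.5844,-0.397,-0.0235],[0,0,1.62]]
    - [1,[-0.5844,-0.397,-0.0235],[0,0,1.62]]
    - [1,[-0.5844,-0.397,-0.0235],[0,0,1.62]]
    - [1,[-0.5844,-0.397,-0.0235],[0,0,1.62]]
    - [1,[-0.5844,-0.397,-0.0235],[0,0,1.62]]
    - [1,[-0.5844,-0.397,-0.0235],[0,0,1.62]]
    - [1,[-0.5844,-0.397,-0.0235],[0,0,1.62]]
    - [1,[-0.5844,-0.397,-0.0235],[0,0,1.62]]

```text
time: 1.15
tool_pos: [0.4666, 0.1144, 0.2433]
tool_rot: [-3.141, -0.0, 1.346]
contact_force: [0.6, 0.9, -0.5]
opening: 0.0919
```

```bash
python3 -c "
from h import *
go(.5965,-.044,.25,70.6)"
```

```text
t 1.15 pos [0.4666 0.1144 0.2433] yaw 77.14 shift [-0.1255  0.1619 -0.0067] turn [-0.0002 -0.0002  0.1142] q6~ 15.2 rows>= 4.9
```

jog_arm:
  series:
    - [1,[-0.1255,0.1619,-0.0067],[0,0,0.114]]
    - [1,[-0.1255,0.1619,-0.0067],[0,0,0.114]]
    - [1,[-0.1255,0.1619,-0.0067],[0,0,0.114]]
    - [1,[-0.1255,0.1619,-0.0067],[0,0,0.114]]
    - [1,[-0.1255,0.1619,-0.0067],[0,0,0.114]]
    - [1,[-0.1255,0.1619,-0.0067],[0,0,0.114]]
    - [1,[-0.1255,0.1619,-0.0067],[0,0,0.114]]
    - [1,[-0.1255,0.1619,-0.0067],[0,0,0.114]]

```text
time: 1.82
tool_pos: [0.5961, -0.0409, 0.2493]
tool_rot: [-3.14, -0.0, 1.238]
contact_force: [-0.2, 0.3, 0.5]
opening: 0.0919
```

```bash
python3 -c "
from h import *
s,c=snap('wrist','w1.png'); np.savez('pics/w1.npz',**c)
go(.5965,-.044,.25,70.6)"
```

```text
t 1.87 pos [ 0.596  -0.0403  0.2498] yaw 71.01 shift [-0.0033  0.0017 -0.0002] turn [-0.0013 -0.0003  0.0072] q6~ 15.2 rows>= 0.1
```

View pics/w1.png

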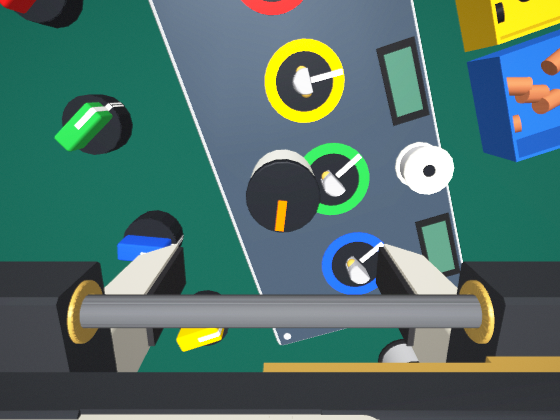

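The wrist view shows the jar lid at (283,193) with its stripe pointing down at (281,215). Three shafts are clear: yellow (304,80), green (333,178) and blue (357,265).

```bash
cat >> h.py <<'E'
def circ(q):
    A=np.c_[2*q[:,:2],np.ones(len(q))]; s=np.linalg.lstsq(A,(q[:,:2]**2).sum(1),rcond=None)[0]; return s[:2],np.sqrt(s[2]+s[:2]@s[:2])
E
python3 - <<'E'
from h import *
c=dict(np.load('pics/w1.npz')); s=status.observe(); T=camT(c,s); P=cloud(c,T)
print(s['tool_pos'])
m=(np.abs(P[...,2]-.126)<.006)&(np.abs(P[...,0]-.6)<.08)&(np.abs(P[...,1]+.03)<.08)
k=max(cv2.findContours(m.astype(np.uint8),cv2.RETR_EXTERNAL,cv2.CHAIN_APPROX_NONE)[0],key=cv2.contourArea)
print('lid',circ(ray(c,T,k[:,0],.126)), np.nanmedian(P[m],0))
cen=circ(ray(c,T,k[:,0],.126))[0]
o=mask(c['img'],'orange')&(m*255).astype(np.uint8); v,u=np.where(o); q=ray(c,T,np.c_[u,v],.126)[:,:2]; d=q.mean(0)-cen
print('label yaw',np.degrees(np.arctan2(d[1],d[0])), len(q)); 
pca=np.linalg.svd(q-q.mean(0))[2][0]; print(np.degrees(np.arctan2(pca[1],pca[0])))
for col in ('yellow','green','blue'):
    for a,ce,b,l in blobs(mask(c['img'],col),300):
        z=np.nanmedian(P[l][:,2]); print(col,a,ce.round(),z.round(3))
        if abs(z-.062)<.005:
            k=max(cv2.findContours(l.astype(np.uint8),cv2.RETR_EXTERNAL,cv2.CHAIN_APPROX_NONE)[0],key=cv2.contourArea)
            print('   ',circ(ray(c,T,cv2.convexHull(k)[:,0],z)))
E
```

```text
[ 0.59598764 -0.04028514  0.24975997]
lid (array([ 0.59658079, -0.04266934]), np.float64(0.029687034021852698)) [ 0.59696851 -0.04157712  0.12709619]
label yaw -116.38109981186058 66
-113.60133821471564
yellow 3825 [503.  20.] 0.014
yellow 2591 [303.  80.] 0.062
    (array([0.64408378, 0.03578432]), np.float64(0.036015822150927045))
yellow 1038 [ 80. 312.] 0.333
yellow 1043 [480. 312.] 0.333
yellow 698 [196. 337.] 0.058
    (array([ 0.44810554, -0.1835837 ]), np.float64(0.02584636863486037))
yellow 3183 [430. 366.] 0.343
green 1335 [ 82. 128.] 0.058
    (array([0.43438289, 0.06494047]), np.float64(0.02573964312991893))
green 595 [330. 151.] 0.062
    (array([ 0.64605893, -0.0443821 ]), np.float64(0.023909852285069588))
green 859 [350. 193.] 0.062
    (array([ 0.64499575, -0.06335349]), np.float64(0.03181666716695602))
blue 7658 [515. 100.] 0.021
blue 1364 [346. 263.] 0.062
    (array([ 0.63936405, -0.15388873]), np.float64(0.036412020879541575))
blue 900 [139. 246.] 0.056
```

```bash
python3 - <<'E'
from h import *
HUE['orange']=[(5,26)]
c=dict(np.load('pics/w1.npz')); s=status.observe(); T=camT(c,s)
o=mask(c['img'],'orange',100,120)
for a,ce,b,l in blobs(o,100):
    if 240<ce[0]<320 and 180<ce[1]<250:
        v,u=np.where(l); q=ray(c,T,np.c_[u,v],.126)[:,:2]; 
        print(a,ce,b); r=cv2.minAreaRect((q*1000).astype(np.float32)); print(r)
        for cen in ([.5966,-.0427],[.597,-.0416]): d=q.mean(0)-cen; print(np.degrees(np.arctan2(d[1],d[0])))
        pca=np.linalg.svd(q-q.mean(0))[2][0]; print(np.degrees(np.arctan2(pca[1],pca[0])))
go(.5966,-.0427,.095,67)
E
```

```text
309 [280.45307443 215.36569579] [274 200  14  32]
((589.6923828125, -57.25640106201172), (26.922832489013672, 8.051069259643555), 64.81108856201172)
-115.44728399984447
-115.07370633710435
-114.67964939347584
t 1.87 pos [ 0.596  -0.0403  0.2498] yaw 71.01 shift [-0.0021  0.0016  0.1548] turn [-0.0013 -0.0002  0.0701] q6~ 18.9 rows>= 3.7
```

jog_arm:
  series:
    - [1,[-0.002,0.0016,0.1],[0,0,0.105]]
    - [1,[-0.002,0.0016,0.1],[0,0,0.105]]
    - [1,[-0.002,0.0016,0.1],[0,0,0.105]]
    - [1,[-0.002,0.0016,0.153],[0,0,0.105]]
    - [1,[-0.002,0.0016,0.153],[0,0,0.105]]
    - [1,[-0.002,0.0016,0.153],[0,0,0.105]]
    - [1,[-0.002,0.0016,0.153],[0,0,0.105]]
    - [-1,[-0.002,0.0016,0.153],[0,0,0.105]]
    - [-1,[-0.002,0.0016,0.153],[0,0,0.105]]
    - [-1,[-0.002,0.0016,0.153],[0,0,0.105]]
    - [-1,[-0.002,0.0016,0.153],[0,0,0.105]]
    - [-1,[-0.002,0.0016,0.153],[0,0,0.105]]
  squeeze: 30

```text
time: 2.87
tool_pos: [0.5979, -0.0437, 0.0978]
tool_rot: [3.14, -0.0, 1.134]
contact_force: [0.4, 0.3, 0.2]
opening: 0.063
```

```bash
python3 -c "
from h import *
go(.4312,-.352,.20,176.5);print(status.observe()['opening'])"
```

```text
t 2.87 pos [ 0.5979 -0.0437  0.0978] yaw 64.96 shift [-0.3499 -0.0204 -0.1023] turn [ 1.2000e-03  9.0000e-04 -1.9468e+00] q6~ -125.7 rows>= 15.6
0.0630227925147004
```

jog_arm:
  series:
    - [-1,[0,0,0],[0,0,0]]
    - [-1,[0,0,0],[0,0,0]]
    - [-1,[0,0,0],[0,0,0]]
    - [-1,[0,0,-0.04],[0,0,0]]
    - [-1,[0,0,-0.08],[0,0,0]]
    - [-1,[0,0,-0.1],[0,0,0]]

```text
time: 3.37
tool_pos: [0.5988, -0.0439, 0.2008]
tool_rot: [3.137, -0.001, 1.134]
contact_force: [0.9, -0.5, -0.7]
opening: 0.0595
```

```bash
python3 -c "
from h import *
go(.4312,-.352,.19,176.5);print(status.observe()['opening'])"
```

```text
t 3.37 pos [ 0.5988 -0.0439  0.2008] yaw 64.96 shift [-0.3501 -0.0215  0.0103] turn [ 0.004   0.0035 -1.9467] q6~ -125.7 rows>= 15.6
0.05951056624390568
```

jog_arm:
  series:
    - [-1,[-0.35,-0.0215,0.0],[0,0,-1.947]]
    - [-1,[-0.35,-0.0215,0.0],[0,0,-1.947]]
    - [-1,[-0.35,-0.0215,0.0],[0,0,-1.947]]
    - [-1,[-0.35,-0.0215,0.0],[0,0,-1.947]]
    - [-1,[-0.35,-0.0215,0.0],[0,0,-1.947]]
    - [-1,[-0.35,-0.0215,0.0],[0,0,-1.947]]
    - [-1,[-0.35,-0.0215,0.0],[0,0,-1.947]]
    - [-1,[-0.35,-0.0215,0.0],[0,0,-1.947]]
    - [-1,[-0.35,-0.0215,0.0],[0,0,-1.947]]
    - [-1,[-0.35,-0.0215,0.0],[0,0,-1.947]]
    - [-1,[-0.35,-0.0215,0.0],[0,0,-1.947]]
    - [-1,[-0.35,-0.0215,0.0],[0,0,-1.947]]

```text
time: 4.37
tool_pos: [0.4289, -0.3524, 0.196]
tool_rot: [3.141, -0.002, 2.548]
contact_force: [-0.5, -0.6, -2.4]
opening: 0.0593
```

```bash
python3 -c "
from h import *
go(.4312,-.352,.19,176.5);print(status.observe()['opening'])"
```

```text
t 4.37 pos [ 0.4289 -0.3524  0.196 ] yaw 146.01 shift [-0.0017  0.0017  0.006 ] turn [ 0.001  -0.0016 -0.5322] q6~ -125.7 rows>= 4.3
0.05933465152008896
```

jog_arm:
  series:
    - [-1,[0,0,0],[0,0,-0.5]]
    - [-1,[0,0,0],[0,0,-0.5]]
    - [-1,[0,0,0],[0,0,-0.5]]
    - [-1,[0,0,0],[0,0,-0.5]]
    - [-1,[0,0,0],[0,0,-0.5]]
    - [-1,[0,0,0],[0,0,-0.5]]
    - [-1,[0,0,0],[0,0,-0.5]]

```text
time: 4.95
tool_pos: [0.4298, -0.3515, 0.1966]
tool_rot: [3.141, -0.001, 3.041]
contact_force: [0.1, -0.9, -0.9]
opening: 0.0596
```

```bash
python3 -c "
from h import *
s,c=snap('wrist','w2.png'); np.savez('pics/w2.npz',**c)
s,c=snap('top','t2.png'); np.savez('pics/t2.npz',**c)
go(.4312,-.352,.19,176.5);print(status.observe()['opening'])"
```

```text
t 5.05 pos [ 0.4299 -0.3515  0.1968] yaw 174.31 shift [-0.0013 -0.0003  0.0068] turn [ 0.0003 -0.0002 -0.0383] q6~ -125.7 rows>= 0.3
0.059314266756609814
```

View pics/w2.png

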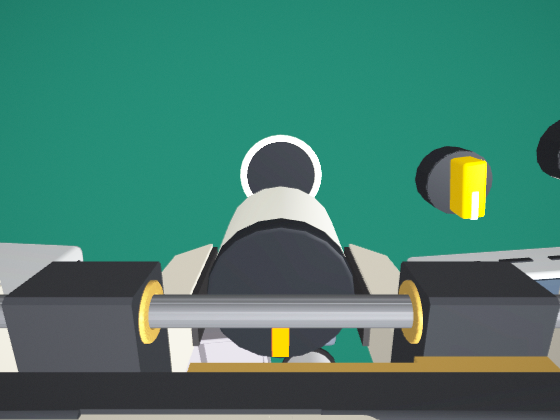

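View pics/t2.png

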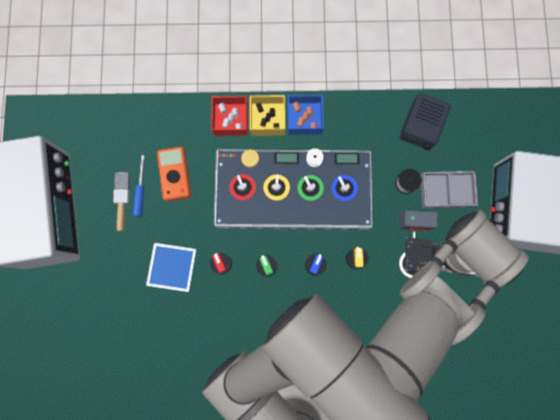

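The wrist view shows the ring at (281,175) just ahead of the jar, with the stripe hanging straight down at (281,340). I'll refine the ring's centre and the reader's angle.

```bash
python3 - <<'E'
from h import *
c=dict(np.load('pics/w2.npz')); s=status.observe(); T=camT(c,s)
w=white(c['img'],200,60); roi=np.zeros_like(w); roi[125:195,230:330]=w[125:195,230:330]
k=max(cv2.findContours(roi,cv2.RETR_EXTERNAL,cv2.CHAIN_APPROX_NONE)[0],key=cv2.contourArea)[:,0]
k=k[k[:,1]<180]; h=cv2.convexHull(k)[:,0]; h=h[h[:,1]<178]
print('ring',circ(ray(c,T,h,0)))
c=dict(np.load('pics/top0.npz')); T=c['T']; P=cloud(c,T)
m=(np.abs(P[...,2]-.08)<.012)&(np.abs(P[...,0]-.55)<.06)&(np.abs(P[...,1]+.36)<.07)
k=max(cv2.findContours(m.astype(np.uint8),cv2.RETR_EXTERNAL,cv2.CHAIN_APPROX_NONE)[0],key=cv2.contourArea)[:,0]
q=ray(c,T,k,.08); print('reader top',cv2.minAreaRect((q[:,:2]*1000).astype(np.float32)))
r=mask(c['img'],'red',90,60); r[:215]=0;r[235:]=0;r[:,:395]=0;r[:,440:]=0
v,u=np.where(r); print(len(u)); q=ray(c,T,np.c_[u,v],.045); print('window',q.mean(0)); print(np.degrees(np.arctan(np.polyfit(q[:,1],q[:,0],1)[0])))
w=white(c['img'],140,70); w[:231]=0; w[247:]=0; w[:,:409]=0; w[:,419:]=0
v,u=np.where(w); 
for row in range(231,247): 
    uu=u[v==row]; 
    if len(uu): print(row,uu.mean(),end='; ')
v,u=np.where(w); q=ray(c,T,np.c_[u,v],0); sel=v<244; print(np.degrees(np.arctan(np.polyfit(q[sel,0],q[sel,1],1)[0])))
E
```

```text
ring (array([ 0.42929707, -0.35200054]), np.float64(0.040429521507495875))
reader top ((546.7777709960938, -357.6192626953125), (90.11783599853516, 46.494224548339844), 86.40435028076172)
48
window [ 0.52617541 -0.35749116  0.045     ]
3.632983544131866
231 414.0; 232 414.0; 233 414.0; 234 414.0; 235 414.0; 236 414.0; 237 414.0; 238 413.5; 239 413.5; 240 413.5; 241 413.5; 242 413.5; 243 413.5; 244 413.5; 245 413.5; 246 413.5; -6.561188797656392
```

```bash
python3 -c "
from h import *
go(.4302,-.352,.0385,176.5)"
```

```text
t 5.05 pos [ 0.4299 -0.3515  0.1968] yaw 174.31 shift [-0.0004 -0.0005  0.1583] turn [ 0.0003 -0.0002 -0.0383] q6~ -125.8 rows>= 3.8
```

jog_arm:
  series:
    - [-1,[-0.0004,-0.0005,0.04],[0,0,-0.038]]
    - [-1,[-0.0004,-0.0005,0.08],[0,0,-0.038]]
    - [-1,[-0.0004,-0.0005,0.12],[0,0,-0.038]]
    - [-1,[-0.0004,-0.0005,0.14],[0,0,-0.038]]
    - [-1,[-0.0004,-0.0005,0.15],[0,0,-0.038]]
    - [-1,[-0.0004,-0.0005,0.154],[0,0,-0.038]]
    - [-1,[-0.0004,-0.0005,0.156],[0,0,-0.038]]
    - [-1,[-0.0004,-0.0005,0.157],[0,0,-0.038]]

```text
time: 5.72
tool_pos: [0.4312, -0.353, 0.0413]
tool_rot: [-3.14, 0.002, 3.082]
contact_force: [-0.0, -0.9, -2.2]
opening: 0.0595
```

```bash
python3 -c "
from h import *
print(status.observe()['contact_force'])
go(.4302,-.352,.038,176.5)"
```

```text
[-0.01021876 -0.89831667 -2.21799209]
t 5.72 pos [ 0.4312 -0.353   0.0413] yaw 176.59 shift [0.001  0.0009 0.0033] turn [-0.0018  0.002   0.0017] q6~ -125.8 rows>= 0.1
```

jog_arm:
  series:
    - [-1,[0.0009,0.0007,0.001],[0,0,0]]
    - [-1,[0.0009,0.0007,0.002],[0,0,0]]
    - [-1,[0.0009,0.0007,0.0025],[0,0,0]]
    - [-1,[0.0009,0.0007,0.003],[0,0,0]]
    - [-1,[0.0009,0.0007,0.003],[0,0,0]]

```text
time: 6.13
tool_pos: [0.4297, -0.3517, 0.0376]
tool_rot: [-3.141, 0.001, 3.082]
contact_force: [0.1, 0.5, 1.3]
opening: 0.0596
```

```bash
python3 -c "
from h import *
print(status.observe()['contact_force'])
go(.4302,-.352,.038,176.5)"
```

```text
[0.05336676 0.54887692 1.2703479 ]
t 6.13 pos [ 0.4297 -0.3517  0.0376] yaw 176.61 shift [-0.0005 -0.0003 -0.0004] turn [-0.0007  0.0009  0.002 ] q6~ -125.8 rows>= 0.0
```

Touchdown: the force went from -2.2 to +1.3 N. I'll release and rise.

jog_arm:
  series:
    - [1,[0,0,0],[0,0,0]]
    - [1,[0,0,0],[0,0,0]]
    - [1,[0,0,0],[0,0,0]]
    - [1,[0,0,0],[0,0,0]]
    - [1,[0,0,-0.03],[0,0,0]]
    - [1,[0,0,-0.06],[0,0,0]]
    - [1,[0,0,-0.1],[0,0,0]]
    - [1,[0,0,-0.14],[0,0,0]]
    - [1,[0,0,-0.16],[0,0,0]]
    - [1,[0,0,-0.16],[0,0,0]]
    - [1,[0,0,-0.16],[0,0,0]]
    - [1,[0,0,-0.16],[0,0,0]]

```text
time: 7.13
tool_pos: [0.429, -0.3508, 0.1959]
tool_rot: [3.14, -0.001, 3.083]
contact_force: [1.0, -0.2, -0.1]
opening: 0.0919
```

```bash
python3 -c "
from h import *
s,c=snap('wrist','w3.png'); np.savez('pics/w3.npz',**c)
s,c=snap('scene','s3.png')
a=cv2.imread('pics/s3.png')[220:360,80:260]; cv2.imwrite('pics/s3z.png',cv2.resize(a,None,fx=4,fy=4,interpolation=cv2.INTER_CUBIC))
"
```

```text
(no output)
```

View pics/w3.png

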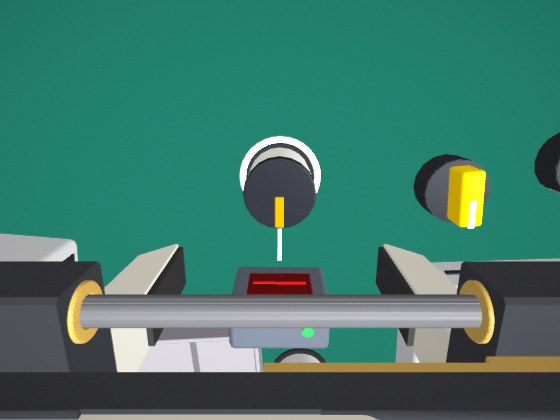

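View pics/s3z.png

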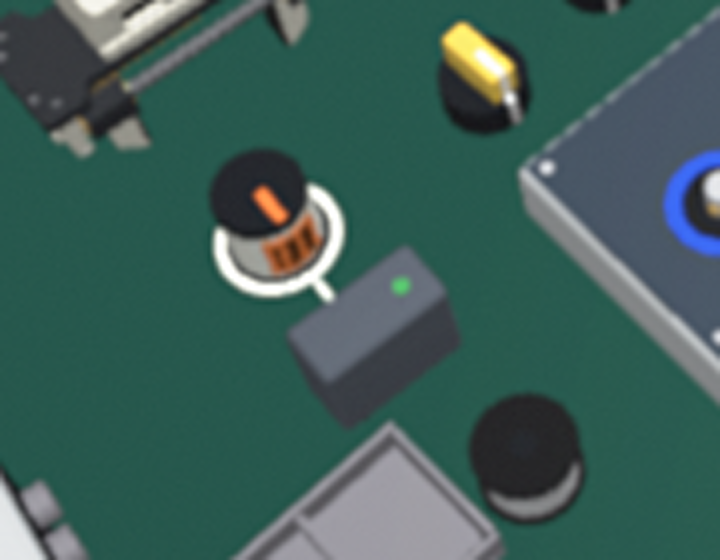

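The jar's stripe (279,212), the white line (279,245) and the reader window (279,283) are all in line, and the jar is centred in the ring. I'll wait for the read.

jog_arm:
  series:
    - [1,[0,0,0],[0,0,0]]
    - [1,[0,0,0],[0,0,0]]
    - [1,[0,0,0],[0,0,0]]
    - [1,[0,0,0],[0,0,0]]
    - [1,[0,0,0],[0,0,0]]
    - [1,[0,0,0],[0,0,0]]
    - [1,[0,0,0],[0,0,0]]
    - [1,[0,0,0],[0,0,0]]
    - [1,[0,0,0],[0,0,0]]
    - [1,[0,0,0],[0,0,0]]
    - [1,[0,0,0],[0,0,0]]
    - [1,[0,0,0],[0,0,0]]

```text
time: 8.23
tool_pos: [0.4295, -0.3514, 0.197]
tool_rot: [3.141, 0.0, 3.083]
contact_force: [0.3, 0.4, 0.5]
opening: 0.0917
```

jog_arm:
  series:
    - [1,[0,0,0],[0,0,0]]
    - [1,[0,0,0],[0,0,0]]
    - [1,[0,0,0],[0,0,0]]
    - [1,[0,0,0],[0,0,0]]
    - [1,[0,0,0],[0,0,0]]
    - [1,[0,0,0],[0,0,0]]
    - [1,[0,0,0],[0,0,0]]
    - [1,[0,0,0],[0,0,0]]
    - [1,[0,0,0],[0,0,0]]
    - [1,[0,0,0],[0,0,0]]
    - [1,[0,0,0],[0,0,0]]
    - [1,[0,0,0],[0,0,0]]

```text
time: 9.23
tool_pos: [0.4295, -0.3514, 0.197]
tool_rot: [3.142, 0.0, 3.083]
contact_force: [-1.3, 0.2, 0.7]
opening: 0.0919
```

jog_arm:
  series:
    - [1,[0,0,0],[0,0,0]]
    - [1,[0,0,0],[0,0,0]]
    - [1,[0,0,0],[0,0,0]]
    - [1,[0,0,0],[0,0,0]]
    - [1,[0,0,0],[0,0,0]]
    - [1,[0,0,0],[0,0,0]]
    - [1,[0,0,0],[0,0,0]]
    - [1,[0,0,0],[0,0,0]]

```text
time: 9.9
tool_pos: [0.4294, -0.3514, 0.197]
tool_rot: [3.142, -0.0, 3.083]
contact_force: [0.0, -0.0, 0.8]
opening: 0.0918
```

```bash
cat > jar.py <<'E'
from h import *
import sys
s,c=snap('wrist',sys.argv[1]+'.png'); T=camT(c,s); P=cloud(c,T); z=float(sys.argv[2]) if len(sys.argv)>2 else .066
m=(np.abs(P[...,2]-z)<.006); m[250:]=0
k=max(cv2.findContours(m.astype(np.uint8),cv2.RETR_EXTERNAL,cv2.CHAIN_APPROX_NONE)[0],key=cv2.contourArea)
print('lid',circ(ray(c,T,k[:,0],z)))
E
python3 jar.py w4; python3 -c "
from h import *
go(.4302,-.352,.0385,176.5)"
```

```text
lid (array([ 0.42818816, -0.35206731]), np.float64(0.029600122212981292))
t 9.95 pos [ 0.4295 -0.3514  0.197 ] yaw 176.62 shift [-0.0008 -0.0006  0.1585] turn [0.0001 0.0001 0.0021] q6~ -125.8 rows>= 3.8
```

View pics/w4.png

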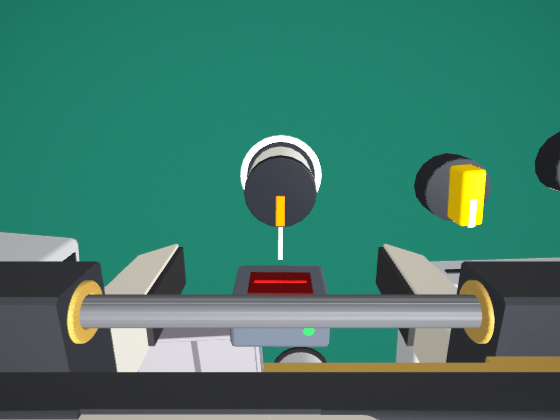

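jog_arm:
  series:
    - [1,[-0.0005,-0.0003,0.04],[0,0,0]]
    - [1,[-0.0005,-0.0003,0.08],[0,0,0]]
    - [1,[-0.0005,-0.0003,0.12],[0,0,0]]
    - [1,[-0.0005,-0.0003,0.158],[0,0,0]]
    - [1,[-0.0005,-0.0003,0.158],[0,0,0]]
    - [-1,[-0.0005,-0.0003,0.158],[0,0,0]]
    - [-1,[-0.0005,-0.0003,0.158],[0,0,0]]
    - [-1,[-0.0005,-0.0003,0.158],[0,0,0]]
    - [-1,[-0.0005,-0.0003,0.158],[0,0,0]]
    - [-1,[-0.0005,-0.0003,0.158],[0,0,0]]
    - [-1,[-0.0005,-0.0003,0.158],[0,0,0]]
    - [-1,[-0.0005,-0.0003,0.158],[0,0,0]]
  squeeze: 40

```text
time: 10.95
tool_pos: [0.4306, -0.3522, 0.0407]
tool_rot: [-3.14, 0.002, 3.083]
contact_force: [-1.0, 1.6, 7.3]
opening: 0.0597
```

jog_arm:
  series:
    - [-1,[0,0,-0.04],[0,0,0]]
    - [-1,[0,0,-0.08],[0,0,0]]
    - [-1,[0,0,-0.12],[0,0,0]]
    - [-1,[0,0,-0.13],[0,0,0]]
    - [-1,[0,0,-0.13],[0,0,0]]

```text
time: 11.37
tool_pos: [0.4313, -0.3531, 0.1729]
tool_rot: [-3.136, 0.006, 3.083]
contact_force: [-0.4, 0.2, -3.8]
opening: 0.0593
```

```bash
python3 -c "
from h import *
print(status.observe()['opening'],status.observe()['contact_force'])
go(.4318,.339,.17,176.5)"
```

```text
0.05933282025230699 [-0.37877008  0.19015903 -3.82608592]
t 11.37 pos [ 0.4313 -0.3531  0.1729] yaw 176.63 shift [ 0.0402  0.6909 -0.0011] turn [-0.0054  0.0057  0.0022] q6~ -48.4 rows>= 16.6
```

jog_arm:
  series:
    - [-1,[0.04,0.69,0],[0,0,0]]
    - [-1,[0.04,0.69,0],[0,0,0]]
    - [-1,[0.04,0.69,0],[0,0,0]]
    - [-1,[0.04,0.69,0],[0,0,0]]
    - [-1,[0.04,0.69,0],[0,0,0]]
    - [-1,[0.04,0.69,0],[0,0,0]]
    - [-1,[0.04,0.69,0],[0,0,0]]
    - [-1,[0.04,0.69,0],[0,0,0]]
    - [-1,[0.04,0.69,0],[0,0,0]]
    - [-1,[0.04,0.69,0],[0,0,0]]
    - [-1,[0.04,0.69,0],[0,0,0]]
    - [-1,[0.04,0.69,0],[0,0,0]]

```text
time: 12.37
tool_pos: [0.4287, 0.1501, 0.1672]
tool_rot: [-3.141, -0.003, 3.082]
contact_force: [1.3, -0.7, -3.7]
opening: 0.0592
```

```bash
python3 -c "
from h import *
print(status.observe()['opening'],status.observe()['contact_force'])
go(.4318,.339,.17,176.5)"
```

```text
0.059188970659431794 [ 1.3378826  -0.73886413 -3.65226231]
t 12.37 pos [0.4287 0.1501 0.1672] yaw 176.61 shift [ 0.0081  0.1888 -0.003 ] turn [-0.0008 -0.0034  0.002 ] q6~ -48.4 rows>= 4.5
```

jog_arm:
  series:
    - [-1,[0,0.15,0],[0,0,0]]
    - [-1,[0,0.15,0],[0,0,0]]
    - [-1,[0,0.15,0],[0,0,0]]
    - [-1,[0,0.15,0],[0,0,0]]
    - [-1,[0,0.15,0],[0,0,0]]
    - [-1,[0,0.15,0],[0,0,0]]
    - [-1,[0,0.15,0],[0,0,0]]

```text
time: 12.95
tool_pos: [0.4382, 0.2972, 0.1672]
tool_rot: [-3.139, -0.003, 3.083]
contact_force: [1.0, -0.3, -1.8]
opening: 0.0596
```

```bash
python3 -c "
from h import *
s,c=snap('wrist','w5.png'); np.savez('pics/w5.npz',**c)
s=status.observe();T=camT(c,s)
w=white(c['img'],200,60)|mask(c['img'],'blue')
print([(b[0],b[1].round(),b[2]) for b in blobs(w,300)])
go(.4318,.339,.0405,176.5)"
```

```text
[(np.int32(4729), array([314., 176.]), array([239,  97, 167, 145], dtype=int32)), (np.int32(564), array([  6., 353.]), array([  0, 328,  18,  44], dtype=int32)), (np.int32(1208), array([185., 349.]), array([168, 328,  40,  44], dtype=int32))]
t 13.0 pos [0.4386 0.2968 0.1677] yaw 176.58 shift [0.009  0.0419 0.1272] turn [-0.0017 -0.0025  0.0014] q6~ -48.4 rows>= 3.2
```

View pics/w5.png

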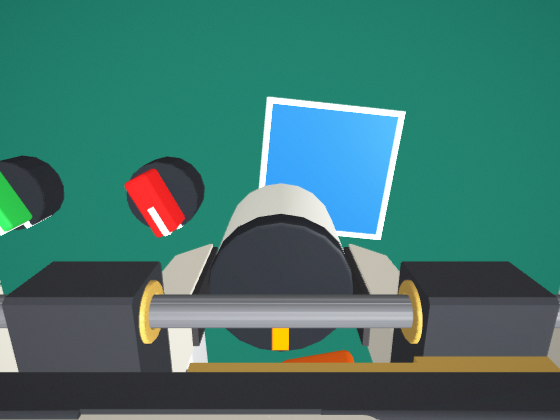

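```bash
python3 -c "
from h import *
c=dict(np.load('pics/w5.npz'));s=status.observe();T=camT(c,s)
q=ray(c,T,[[267,97],[405,111],[380,240]],0);print(q.round(4),(q[0]+q[2])/2)"
```

```text
[[0.3616 0.289  0.    ]
 [0.3803 0.4077 0.    ]
 [0.4998 0.3883 0.    ]] [0.43073223 0.33864107 0.        ]
```

jog_arm:
  series:
    - [-1,[0.009,0.042,0.02],[0,0,0]]
    - [-1,[0.009,0.042,0.06],[0,0,0]]
    - [-1,[0.009,0.042,0.095],[0,0,0]]
    - [-1,[0.009,0.042,0.115],[0,0,0]]
    - [-1,[0.009,0.042,0.119],[0,0,0]]
    - [-1,[0.009,0.042,0.121],[0,0,0]]
    - [-1,[0.009,0.042,0.122],[0,0,0]]
    - [-1,[0.009,0.042,0.123],[0,0,0]]

```text
time: 13.67
tool_pos: [0.4342, 0.3406, 0.0478]
tool_rot: [3.14, 0.003, 3.082]
contact_force: [-0.3, 0.5, -2.2]
opening: 0.0592
```

```bash
python3 -c "
from h import *
print(status.observe()['contact_force'])
go(.4312,.339,.04,176.5)"
```

```text
[-0.26124568  0.48897354 -2.17410778]
t 13.67 pos [0.4342 0.3406 0.0478] yaw 176.56 shift [ 0.0029 -0.0018  0.0077] turn [0.0019 0.0028 0.0011] q6~ -48.3 rows>= 0.2
```

jog_arm:
  series:
    - [-1,[0.003,-0.0018,0.003],[0,0,0]]
    - [-1,[0.003,-0.0018,0.005],[0,0,0]]
    - [-1,[0.003,-0.0018,0.006],[0,0,0]]
    - [-1,[0.003,-0.0018,0.007],[0,0,0]]
    - [-1,[0.003,-0.0018,0.007],[0,0,0]]
    - [-1,[0.003,-0.0018,0.007],[0,0,0]]

```text
time: 14.17
tool_pos: [0.4297, 0.3389, 0.0407]
tool_rot: [3.141, 0.001, 3.083]
contact_force: [-3.9, -2.1, 9.9]
opening: 0.0593
```

```bash
python3 -c "
from h import *
print(status.observe()['contact_force'])
go(.4312,.339,.04,176.5)"
```

```text
[-3.88279628 -2.12577718  9.90295045]
t 14.17 pos [0.4297 0.3389 0.0407] yaw 176.64 shift [-0.0015  0.0002  0.0007] turn [0.0002 0.0007 0.0024] q6~ -48.3 rows>= 0.0
```

jog_arm:
  series:
    - [1,[0,0,0],[0,0,0]]
    - [1,[0,0,0],[0,0,0]]
    - [1,[0,0,0],[0,0,0]]
    - [1,[0,0,0],[0,0,0]]
    - [1,[0,0,-0.03],[0,0,0]]
    - [1,[0,0,-0.06],[0,0,0]]
    - [1,[0,0,-0.1],[0,0,0]]
    - [1,[0,0,-0.14],[0,0,0]]
    - [1,[0,0,-0.16],[0,0,0]]
    - [1,[0,0,-0.16],[0,0,0]]
    - [1,[0,0,-0.16],[0,0,0]]

```text
time: 15.08
tool_pos: [0.4302, 0.3392, 0.2001]
tool_rot: [3.14, 0.002, 3.083]
contact_force: [-0.6, -0.8, -0.7]
opening: 0.0916
```

```bash
python3 jar.py w6; python3 - <<'E'
from h import *
c=dict(np.load('pics/w1.npz')); s=status.observe(); s['tool_pos']=np.array([.59599,-.04029,.24976]); s['tool_rot']=np.array([np.pi,0,np.radians(71.01)]); T=camT(c,s)
# white lines beyond shaft, end on rim
for n,p in (('y',[(341,72),(304,80)]),('g',[(359,156),(333,178)]),('b',[(382,245),(357,266)])):
    q=ray(c,T,p,.062); d=q[0]-q[1]; print(n,np.degrees(np.arctan2(d[1],d[0])))
go(.645,.129,.19,25)
E
```

```text
lid (array([0.42730185, 0.33850395]), np.float64(0.029594180210606273))
y -7.34417826244547
g 22.982744700650212
b 25.515502742350925
t 15.13 pos [0.4294 0.3387 0.1986] yaw 176.62 shift [-0.2276 -0.1966  0.0085] turn [-6.0000e-04  1.0000e-04  2.6463e+00] q6~ 76.3 rows>= 21.2
```

View pics/w6.png

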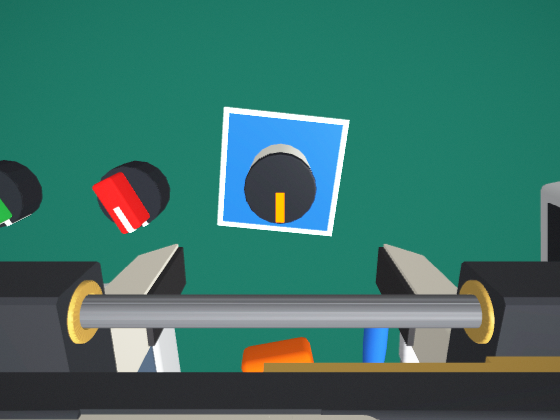

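The jar stands upright near the centre of the mat: lid at (280,187), mat corners (224,107) to (331,236). Next I'll measure the shafts with the gripper empty.

```bash
python3 - <<'E'
from h import *
go(.645,.129,.185,205)
E
```

```text
t 15.13 pos [0.4294 0.3387 0.1986] yaw 176.62 shift [-0.2276 -0.1966  0.0135] turn [-1.000e-04 -5.000e-04 -4.953e-01] q6~ -103.7 rows>= 7.2
```

jog_arm:
  series:
    - [1,[-0.2276,-0.1966,0.0135],[0,0,-0.495]]
    - [1,[-0.2276,-0.1966,0.0135],[0,0,-0.495]]
    - [1,[-0.2276,-0.1966,0.0135],[0,0,-0.495]]
    - [1,[-0.2276,-0.1966,0.0135],[0,0,-0.495]]
    - [1,[-0.2276,-0.1966,0.0135],[0,0,-0.495]]
    - [1,[-0.2276,-0.1966,0.0135],[0,0,-0.495]]
    - [1,[-0.2276,-0.1966,0.0135],[0,0,-0.495]]
    - [1,[-0.2276,-0.1966,0.0135],[0,0,-0.495]]
    - [1,[-0.2276,-0.1966,0.0135],[0,0,-0.495]]
    - [1,[-0.2276,-0.1966,0.0135],[0,0,-0.495]]
    - [1,[-0.2276,-0.1966,0.0135],[0,0,-0.495]]
    - [1,[-0.2276,-0.1966,0.0135],[0,0,-0.495]]

```text
time: 16.13
tool_pos: [0.6442, 0.1304, 0.1849]
tool_rot: [3.141, -0.001, -2.704]
contact_force: [-1.2, 0.2, -0.5]
opening: 0.0918
```

```bash
python3 - <<'E'
from h import *
s,c=snap('wrist','sr.png'); np.savez('pics/sr.npz',s=np.r_[s['tool_pos'],s['tool_rot']],**c); print(s['tool_pos'],s['tool_rot'])
E
```

```text
[0.64424033 0.1304399  0.18486782] [ 3.14063067e+00 -1.40140853e-03 -2.70417839e+00]
```

View pics/sr.png

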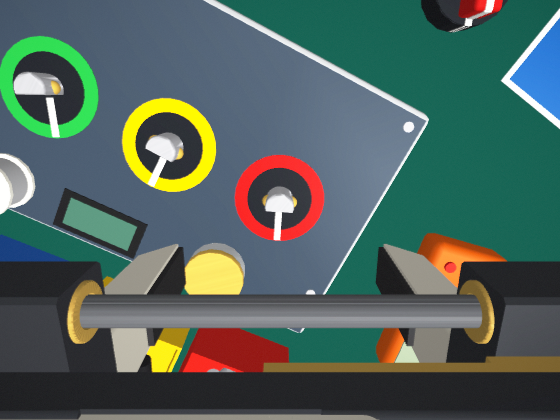

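```bash
cat >> h.py <<'E'
HUE['red']=[(0,9),(170,180)]; HUE['yellow']=[(24,33)]; HUE['green']=[(50,75)]; HUE['blue']=[(100,125)]
def shaft(col,c,s):
    T=camT(c,s); P=cloud(c,T); best=None
    for a,ce,b,l in blobs(mask(c['img'],col,130,110),300):
        z=np.nanmedian(P[l][:,2])
        if abs(z-.062)>.006 : continue
        k=np.vstack(cv2.findContours(l.astype(np.uint8),cv2.RETR_EXTERNAL,cv2.CHAIN_APPROX_NONE)[0]); h=cv2.convexHull(k)[:,0]
        cen,r=circ(ray(c,T,k[:,0][[cv2.pointPolygonTest(cv2.convexHull(k),tuple(map(float,p)),True)<1.5 for p in k[:,0]]],.0615))
        if .03<r<.045: best=(cen,r,z)
    if best is None: return None
    cen,r,z=best
    # white line: white px at plane .0615, radius 17..33 mm
    w=white(c['img'],170,70)>0; v,u=np.where(w&(np.abs(P[...,2]-.062)<.006)); q=ray(c,T,np.c_[u,v],.0615)[:,:2]; d=q-cen; rr=np.hypot(*d.T)
    d=d[(rr>.02)&(rr<.035)]; ang=np.degrees(np.arctan2(d[:,1].mean(),d[:,0].mean()))
    Tt=toolT(s); pt=np.linalg.inv(Tt)@np.r_[cen,.0615,1]
    return dict(cen=cen.round(5),r=round(r,4),z=round(float(z),4),ang=round(ang,2),n=len(d),tool=pt[:3].round(4))
def load(f):
    c=dict(np.load(f)); q=c.pop('s'); return dict(tool_pos=q[:3],tool_rot=q[3:]),c
E
python3 - <<'E'
from h import *
s,c=load('pics/sr.npz')
for k in ('red','yellow','green'): print(k,shaft(k,c,s))
go(.644,.034,.185,173)
E
```

```text
red {'cen': array([0.64646, 0.13018]), 'r': np.float64(0.0356), 'z': 0.0611, 'ang': np.float64(21.46), 'n': 109, 'tool': array([-0.0021, -0.0013,  0.1234])}
yellow {'cen': array([0.64418, 0.03541]), 'r': np.float64(0.0357), 'z': 0.0611, 'ang': np.float64(-4.56), 'n': 127, 'tool': array([ 0.0401, -0.0862,  0.1233])}
green {'cen': array([ 0.64186, -0.05931]), 'r': np.float64(0.0357), 'z': 0.0612, 'ang': np.float64(23.05), 'n': 148, 'tool': array([ 0.0824, -0.171 ,  0.1233])}
t 16.18 pos [0.6444 0.1305 0.1853] yaw -154.92 shift [ 0.0413 -0.0873  0.0003] turn [ 4.000e-04 -9.000e-04  5.599e-01] q6~ -80.0 rows>= 4.5
```

The four shafts are spaced 94.8 mm apart in my measurement (95 given), at about z 0.061 with rim radius 35.6 mm, so the measurement holds. Next is the red knob.

```bash
python3 - <<'E'
from h import *
go(.436,.194,.183,206)
E
```

```text
t 16.18 pos [0.6444 0.1305 0.1853] yaw -154.92 shift [0.1618 0.1458 0.0025] turn [ 0.0006 -0.0007 -0.0161] q6~ -92.0 rows>= 5.2
```

jog_arm:
  series:
    - [1,[0.1618,0.1458,0.0025],[0,0,-0.016]]
    - [1,[0.1618,0.1458,0.0025],[0,0,-0.016]]
    - [1,[0.1618,0.1458,0.0025],[0,0,-0.016]]
    - [1,[0.1618,0.1458,0.0025],[0,0,-0.016]]
    - [1,[0.1618,0.1458,0.0025],[0,0,-0.016]]
    - [1,[0.1618,0.1458,0.0025],[0,0,-0.016]]
    - [1,[0.1618,0.1458,0.0025],[0,0,-0.016]]
    - [1,[0.1618,0.1458,0.0025],[0,0,-0.016]]
    - [1,[0.1618,0.1458,0.0025],[0,0,-0.016]]

```text
time: 16.93
tool_pos: [0.4385, 0.1932, 0.1835]
tool_rot: [-3.141, 0.002, -2.689]
contact_force: [-0.4, 0.6, 0.5]
opening: 0.0919
```

```bash
cat >> h.py <<'E'
def knob(col,c,s):
    T=camT(c,s); P=cloud(c,T); m=(mask(c['img'],col,100,90)>0)
    Tt=toolT(s); out=[]
    w=white(c['img'],150,90)>0
    top=(np.abs(P[...,2]-.058)<.004)&(m|w); top[260:]=0
    for a,ce,b,l in blobs(cv2.morphologyEx(top.astype(np.uint8)*255,cv2.MORPH_CLOSE,np.ones((3,3))),300):
        if (l&m).sum()<150: continue
        k=max(cv2.findContours(l.astype(np.uint8),cv2.RETR_EXTERNAL,cv2.CHAIN_APPROX_NONE)[0],key=cv2.contourArea)
        q=ray(c,T,k[:,0],.058)[:,:2]; r=cv2.minAreaRect((q*1000).astype(np.float32))
        box=cv2.boxPoints(r); e=[box[1]-box[0],box[2]-box[1]]; e=max(e,key=np.linalg.norm)
        v,u=np.where(l&w); wc=ray(c,T,np.c_[u,v],.058)[:,:2].mean(0) if len(u) else np.array(r[0])/1000
        v,u=np.where(l&m); mc=ray(c,T,np.c_[u,v],.058)[:,:2].mean(0)
        if e@(wc-mc)<0: e=-e
        cen=np.array(r[0])/1000; pt=np.linalg.inv(Tt)@np.r_[cen,.058,1]
        # drum circle from depth at z=.03
        d=(np.abs(P[...,2]-.030)<.004)&(np.hypot(P[...,0]-cen[0],P[...,1]-cen[1])<.045)
        v,u=np.where(d); 
        out.append(dict(cen=cen.round(4),size=np.round(r[1],1),z=round(float(np.nanmedian(P[l][:,2])),4),ang=round(float(np.degrees(np.arctan2(e[1],e[0]))),2),tool=pt[:3].round(4)))
    return out
E
python3 - <<'E'
from h import *
s,c=snap('wrist','kr.png'); np.savez('pics/kr.npz',s=np.r_[s['tool_pos'],s['tool_rot']],**c); print(s['tool_pos'],s['tool_rot'])
print(knob('red',c,s))
E
```

```text
[0.43849711 0.19319621 0.18350957] [-3.14100097e+00  2.01174951e-03 -2.68929179e+00]
[{'cen': array([0.4365, 0.1957]), 'size': array([50.7, 19.8]), 'z': 0.0579, 'ang': 23.14, 'tool': array([0.0009, 0.0032, 0.1255])}]
```

View pics/kr.png

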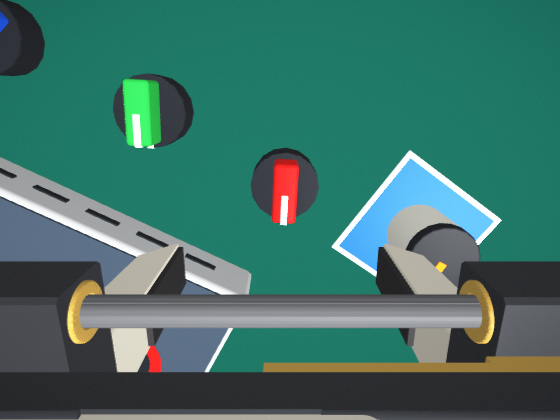

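jog_arm:
  series:
    - [0,[0.001,0.0034,0.03],[0,0,0.0485]]
    - [0,[0.001,0.0034,0.06],[0,0,0.0485]]
    - [0,[0.001,0.0034,0.1],[0,0,0.0485]]
    - [0,[0.001,0.0034,0.12],[0,0,0.0485]]
    - [0,[0.001,0.0034,0.135],[0,0,0.0485]]
    - [0,[0.001,0.0034,0.144],[0,0,0.0485]]
    - [0,[0.001,0.0034,0.147],[0,0,0.0485]]
    - [0,[0.001,0.0034,0.147],[0,0,0.0485]]
    - [0,[0.001,0.0034,0.147],[0,0,0.0485]]

```text
time: 17.73
tool_pos: [0.4357, 0.1957, 0.0366]
tool_rot: [-3.141, 0.001, -2.739]
contact_force: [0.3, 0.5, 0.1]
opening: 0.0461
```

```bash
python3 - <<'E'
from h import *
print(status.observe()['contact_force'],status.observe()['opening'])
go(.4365,.1957,.0345,203.14)
E
```

```text
[0.311819   0.50682524 0.0633192 ] 0.046068533232428925
t 17.73 pos [0.4357 0.1957 0.0366] yaw -156.91 shift [-0.0007 -0.0003  0.0021] turn [-0.0002  0.0014 -0.0008] q6~ -89.0 rows>= 0.1
```

jog_arm:
  series:
    - [0,[-0.0007,-0.0003,0.002],[0,0,0]]
    - [-1,[-0.0007,-0.0003,0.002],[0,0,0]]
    - [-1,[-0.0007,-0.0003,0.002],[0,0,0]]
    - [-1,[-0.0007,-0.0003,0.002],[0,0,0]]
    - [-1,[-0.0007,-0.0003,0.002],[0,0,0]]
    - [-1,[-0.0007,-0.0003,0.002],[0,0,0]]
  squeeze: 45

```text
time: 18.23
tool_pos: [0.4356, 0.1957, 0.0343]
tool_rot: [3.142, 0.0, -2.738]
contact_force: [-0.8, -0.7, 2.4]
opening: 0.02
```

```bash
python3 - <<'E'
from h import *
print(status.observe()['contact_force'],status.observe()['opening'])
go(.4365,.1957,.0345,203.14)
E
```

```text
[-0.8048047  -0.67678161  2.37937736] 0.020048129815449584
t 18.23 pos [0.4356 0.1957 0.0343] yaw -156.88 shift [-0.0009 -0.0004 -0.0002] turn [ 0.      0.0004 -0.0003] q6~ -89.0 rows>= 0.0
```

```bash
python3 - <<'E'
from h import *
go(.6455,.1302,.16,201.46)
E
```

```text
t 18.23 pos [0.4356 0.1957 0.0343] yaw -156.88 shift [-0.1674 -0.1427 -0.1257] turn [0.     0.0004 0.029 ] q6~ -100.1 rows>= 6.1
```

jog_arm:
  series:
    - [-1,[0,0,-0.04],[0,0,0]]
    - [-1,[0,0,-0.08],[0,0,0]]
    - [-1,[0,0,-0.12],[0,0,0]]
    - [-1,[-0.0335,-0.0285,-0.126],[0,0,0.029]]
    - [-1,[-0.067,-0.057,-0.126],[0,0,0.029]]
    - [-1,[-0.1,-0.0855,-0.126],[0,0,0.029]]
    - [-1,[-0.134,-0.114,-0.126],[0,0,0.029]]
    - [-1,[-0.1674,-0.1427,-0.126],[0,0,0.029]]
    - [-1,[-0.1674,-0.1427,-0.126],[0,0,0.029]]
    - [-1,[-0.1674,-0.1427,-0.126],[0,0,0.029]]
    - [-1,[-0.1674,-0.1427,-0.126],[0,0,0.029]]

```text
time: 19.15
tool_pos: [0.645, 0.1298, 0.1588]
tool_rot: [3.141, -0.002, -2.768]
contact_force: [0.1, -0.6, -0.6]
opening: 0.0202
```

```bash
python3 - <<'E'
from h import *
s,c=snap('wrist','w7.png'); snap('scene','s7.png')
print(status.observe()['contact_force'],status.observe()['opening'])
go(.6455,.1302,.122,201.46)
E
```

```text
[-0.07256005  1.10820643 -1.02471966] 0.019730366080538336
t 19.25 pos [0.6441 0.1307 0.1598] yaw -158.51 shift [-0.0011 -0.001   0.0378] turn [ 0.0008 -0.0015  0.0005] q6~ -100.1 rows>= 0.9
```

View pics/w7.png

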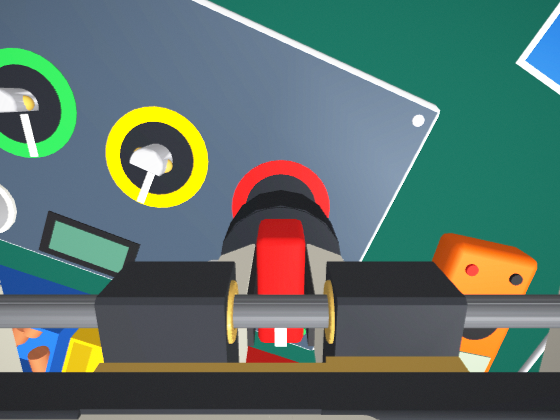

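Knob held (opening 19.7 mm), with the red disc centred beneath it at (281,185). Descending to just above the tip.

jog_arm:
  series:
    - [-1,[-0.0011,-0.001,0.02],[0,0,0]]
    - [-1,[-0.0011,-0.001,0.035],[0,0,0]]
    - [-1,[-0.0011,-0.001,0.0375],[0,0,0]]
    - [-1,[-0.0011,-0.001,0.0375],[0,0,0]]
    - [-1,[-0.0011,-0.001,0.0375],[0,0,0]]
    - [-1,[-0.0011,-0.001,0.0375],[0,0,0]]

```text
time: 19.75
tool_pos: [0.6472, 0.13, 0.1241]
tool_rot: [-3.141, 0.002, -2.767]
contact_force: [0.9, 0.2, -0.6]
opening: 0.0193
```

```bash
python3 - <<'E'
from h import *
print(status.observe()['contact_force'],status.observe()['opening'])
go(.6455,.1302,.117,201.46)
E
```

```text
[ 0.88693289  0.18830013 -0.61642379] 0.019268354977780185
t 19.75 pos [0.6472 0.13   0.1241] yaw -158.52 shift [0.0016 0.0008 0.0071] turn [-0.0006  0.0022  0.0004] q6~ -100.1 rows>= 0.2
```

jog_arm:
  series:
    - [-1,[0,0,0],[0,0,0]]
    - [-1,[0,0,0],[0,0,0]]
    - [-1,[0,0,0],[0,0,0]]
    - [-1,[0,0,0],[0,0,0]]

```text
time: 20.08
tool_pos: [0.647, 0.1296, 0.1229]
tool_rot: [-3.142, 0.0, -2.767]
contact_force: [0.3, -0.4, -0.8]
opening: 0.0196
```

```bash
python3 - <<'E'
from h import *
print(status.observe()['contact_force'],status.observe()['opening'])
go(.6455,.1302,.117,201.46)
E
```

```text
[ 0.32281572 -0.44766448 -0.7898927 ] 0.01961675798800336
t 20.08 pos [0.647  0.1296 0.1229] yaw -158.55 shift [0.0011 0.0011 0.0059] turn [-0.      0.0005 -0.0002] q6~ -100.1 rows>= 0.1
```

jog_arm:
  series:
    - [-1,[0.0011,0.0011,0.001],[0,0,0]]
    - [-1,[0.0011,0.0011,0.001],[0,0,0]]
    - [-1,[0.0011,0.0011,0.001],[0,0,0]]
    - [-1,[0.0011,0.0011,0.001],[0,0,0]]
    - [-1,[0.0011,0.0011,0.003],[0,0,0]]
    - [-1,[0.0011,0.0011,0.004],[0,0,0]]
    - [-1,[0.0011,0.0011,0.005],[0,0,0]]
    - [-1,[0.0011,0.0011,0.006],[0,0,0]]
    - [-1,[0.0011,0.0011,0.007],[0,0,0]]
    - [-1,[0.0011,0.0011,0.008],[0,0,0]]
    - [-1,[0.0011,0.0011,0.009],[0,0,0]]

```text
time: 21.0
tool_pos: [0.6454, 0.1302, 0.1134]
tool_rot: [3.142, 0.0, -2.767]
contact_force: [-0.6, 0.4, -1.6]
opening: 0.0198
```

```bash
python3 - <<'E'
from h import *
print(status.observe()['contact_force'],status.observe()['torque'],status.observe()['opening'])
go(.6455,.1302,.110,201.46)
E
```

```text
[-0.60889114  0.37695922 -1.55014177] [ 0.0275759  -0.03275951 -0.00693665] 0.01977023070327808
t 21.0 pos [0.6454 0.1302 0.1134] yaw -158.54 shift [-0.0001 -0.0001  0.0034] turn [ 0.0001  0.     -0.0001] q6~ -100.1 rows>= 0.1
```

Underside at 0.079, below the tip (0.084), with almost no force, so it has entered. Pressing home.

jog_arm:
  series:
    - [-1,[0,0,0.003],[0,0,0]]
    - [-1,[0,0,0.006],[0,0,0]]
    - [-1,[0,0,0.009],[0,0,0]]
    - [-1,[0,0,0.012],[0,0,0]]
    - [-1,[0,0,0.015],[0,0,0]]
    - [-1,[0,0,0.0175],[0,0,0]]
    - [-1,[0,0,0.0185],[0,0,0]]
    - [-1,[0,0,0.0195],[0,0,0]]
    - [-1,[0,0,0.0195],[0,0,0]]

```text
time: 21.75
tool_pos: [0.6452, 0.1302, 0.0944]
tool_rot: [3.141, -0.001, -2.767]
contact_force: [-3.2, -0.4, 3.2]
opening: 0.02
```

```bash
python3 - <<'E'
from h import *
print(status.observe()['contact_force'],status.observe()['torque'],status.observe()['opening'])
go(.6455,.1302,.0943,201.46)
E
```

```text
[-3.22768913 -0.44001569  3.15961604] [-0.01971906  0.47646764  0.01348968] 0.020006096202168498
t 21.75 pos [0.6452 0.1302 0.0944] yaw -158.54 shift [-0.0003 -0.0001  0.0001] turn [ 0.0002 -0.0005 -0.0001] q6~ -100.1 rows>= 0.0
```

jog_arm:
  series:
    - [-1,[0,0,0.001],[0,0,0]]
    - [-1,[0,0,0.002],[0,0,0]]
    - [-1,[0,0,0.003],[0,0,0]]
    - [-1,[0,0,0.003],[0,0,0]]
    - [-1,[0,0,0.003],[0,0,0]]

```text
time: 22.17
tool_pos: [0.6452, 0.1302, 0.0943]
tool_rot: [-3.141, 0.001, -2.767]
contact_force: [-9.3, -1.5, 20.1]
opening: 0.0193
```

```bash
python3 - <<'E'
from h import *
print(status.observe()['contact_force'],status.observe()['torque'],status.observe()['opening'])
go(.6455,.1302,.0943,201.46)
E
```

```text
[-9.34728861 -1.49378297 20.1352214 ] [-0.13948715  1.68964932 -0.02002628] 0.01928392643467323
t 22.17 pos [0.6452 0.1302 0.0943] yaw -158.54 shift [-0.0003 -0.0001 -0.    ] turn [-0.0004  0.0009  0.0001] q6~ -100.1 rows>= 0.0
```

Hard stop at 20 N with TCP at 0.0943 (the home height expected). Releasing.

jog_arm:
  series:
    - [-1,[0,0,-0.003],[0,0,0]]
    - [0,[0,0,-0.003],[0,0,0]]
    - [0,[0,0,-0.003],[0,0,0]]
    - [0,[0,0,-0.003],[0,0,0]]
    - [0,[0,0,-0.03],[0,0,0]]
    - [0,[0,0,-0.06],[0,0,0]]
    - [0,[0,0,-0.09],[0,0,0]]
    - [0,[0,0,-0.09],[0,0,0]]

```text
time: 22.83
tool_pos: [0.6485, 0.1306, 0.1876]
tool_rot: [-3.139, 0.011, -2.767]
contact_force: [0.2, -0.2, 0.8]
opening: 0.0459
```

```bash
python3 - <<'E'
from h import *
s,c=snap('wrist','w8.png')
T=camT(c,s)
HUE['red']=HUE['red']
s2,c2=load('pics/kr.npz'); print(knob('green',c2,s2))
print(status.observe()['tool_pos'])
go(.431,.066,.183,205)
E
```

```text
[{'cen': array([0.4282, 0.0679]), 'size': array([50.4, 20.4]), 'z': 0.058, 'ang': 22.87, 'tool': array([ 0.0643, -0.1082,  0.1254])}]
[0.647421   0.13043177 0.1846567 ]
t 22.88 pos [0.6474 0.1304 0.1847] yaw -158.54 shift [0.225  0.0192 0.    ] turn [-0.0022  0.007  -0.0619] q6~ -106.3 rows>= 5.4
```

View pics/w8.png

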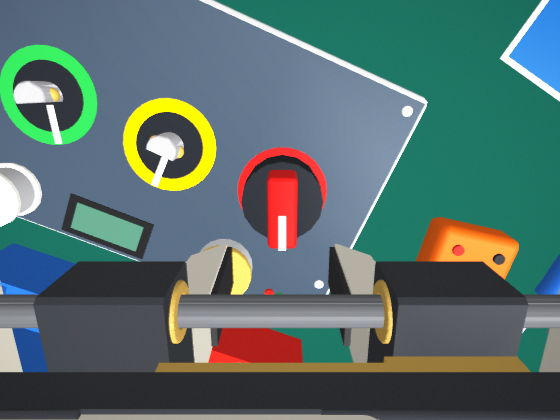

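The red knob is seated and centred on its disc at (282,205). Green is next.

```bash
python3 - <<'E'
from h import *
go(.4285,.0675,.183,202.87)
E
```

```text
t 22.88 pos [0.6474 0.1304 0.1847] yaw -158.54 shift [0.2268 0.0215 0.    ] turn [-0.0021  0.0071 -0.0247] q6~ -103.9 rows>= 5.5
```

jog_arm:
  series:
    - [0,[0.225,0.0215,0.002],[0,0,-0.0247]]
    - [0,[0.225,0.0215,0.002],[0,0,-0.0247]]
    - [0,[0.225,0.0215,0.002],[0,0,-0.0247]]
    - [0,[0.225,0.0215,0.002],[0,0,-0.0247]]
    - [0,[0.225,0.0215,0.002],[0,0,-0.0247]]
    - [0,[0.225,0.0215,0.002],[0,0,-0.0247]]
    - [0,[0.225,0.0215,0.002],[0,0,-0.0247]]
    - [0,[0.225,0.0215,0.002],[0,0,-0.0247]]
    - [0,[0.225,0.0215,0.002],[0,0,-0.0247]]
    - [0,[0.225,0.0215,0.002],[0,0,-0.0247]]
    - [0,[0.225,0.0215,0.002],[0,0,-0.0247]]

```text
time: 23.8
tool_pos: [0.429, 0.0681, 0.1786]
tool_rot: [3.141, -0.0, -2.742]
contact_force: [-0.8, -1.3, 0.5]
opening: 0.0455
```

```bash
python3 - <<'E'
from h import *
s,c=snap('wrist','kg.png'); np.savez('pics/kg.npz',s=np.r_[s['tool_pos'],s['tool_rot']],**c)
k=knob('green',c,s); print(k); k=k[0]
for z in (.0345,): go(*k['cen'],z,k['ang']+180)
E
```

```text
[{'cen': array([0.4284, 0.0663]), 'size': array([51.1, 19.5]), 'z': 0.0579, 'ang': 22.91, 'tool': array([ 0.0013, -0.0014,  0.1206])}]
t 23.85 pos [0.4288 0.0681 0.1786] yaw -157.11 shift [ 0.0011 -0.0015  0.1441] turn [ 0.0003 -0.0003 -0.0004] q6~ -104.1 rows>= 3.5
```

View pics/kg.png

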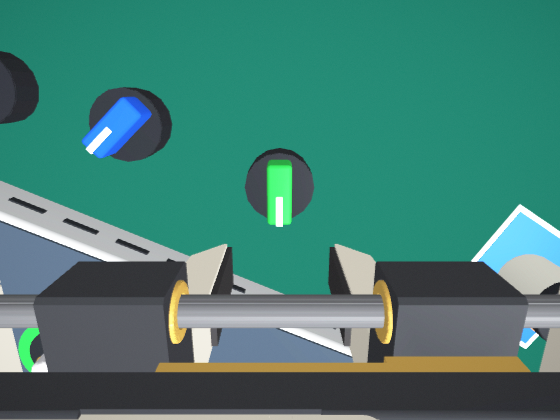

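jog_arm:
  series:
    - [0,[0.001,-0.0012,0.04],[0,0,0]]
    - [0,[0.001,-0.0012,0.08],[0,0,0]]
    - [0,[0.001,-0.0012,0.115],[0,0,0]]
    - [0,[0.001,-0.0012,0.13],[0,0,0]]
    - [0,[0.001,-0.0012,0.14],[0,0,0]]
    - [0,[0.001,-0.0012,0.1425],[0,0,0]]
    - [0,[0.001,-0.0012,0.1425],[0,0,0]]
    - [0,[0.001,-0.0012,0.1425],[0,0,0]]
    - [0,[0.001,-0.0012,0.1425],[0,0,0]]
    - [0,[0.001,-0.0012,0.1425],[0,0,0]]

```text
time: 24.68
tool_pos: [0.4284, 0.0665, 0.0374]
tool_rot: [-3.141, 0.002, -2.742]
contact_force: [-0.8, -0.3, -0.0]
opening: 0.0458
```

```bash
python3 - <<'E'
from h import *
print(status.observe()['contact_force'],status.observe()['opening'])
go(.4284,.0663,.0345,202.91)
E
```

```text
[-0.84153825 -0.32634502 -0.04214191] 0.0458130288670382
t 24.68 pos [0.4284 0.0665 0.0374] yaw -157.12 shift [ 0.0001 -0.0001  0.0029] turn [-0.0008  0.0019 -0.0006] q6~ -104.1 rows>= 0.1
```

jog_arm:
  series:
    - [0,[0,0,0.0018],[0,0,0]]
    - [0,[0,0,0.0018],[0,0,0]]
    - [0,[0,0,0.0018],[0,0,0]]
    - [-1,[0,0,0.0018],[0,0,0]]
    - [-1,[0,0,0.0018],[0,0,0]]
    - [-1,[0,0,0.0018],[0,0,0]]
    - [-1,[0,0,0.0018],[0,0,0]]
    - [-1,[0,0,0.0018],[0,0,0]]
    - [-1,[0,0,0.0018],[0,0,0]]
  squeeze: 45

```text
time: 25.43
tool_pos: [0.4277, 0.0664, 0.0347]
tool_rot: [3.142, 0.0, -2.742]
contact_force: [-0.1, -0.9, 0.3]
opening: 0.0195
```

```bash
cat >> h.py <<'E'
def plan(kcen,tcp_at_grasp,shc,shang,z,by=.0004):
    """kcen: knob cam xy; tcp_at_grasp: tool xy,yawdeg at grasp; gives TCP for shaft"""
    y=np.radians(tcp_at_grasp[2]); ex=np.array([np.cos(y),np.sin(y)]); kx=(np.array(kcen)-tcp_at_grasp[:2])@ex
    y=np.radians(shang+180); ex=np.array([np.cos(y),np.sin(y)]); ey=np.array([np.sin(y),-np.cos(y)])
    t=np.array(shc)+by*ey-kx*ex; print('kx',kx.round(4),'tcp target',t.round(4),shang+180); go(*t,z,shang+180); return t
E
python3 - <<'E'
from h import *
s=status.observe()
print(s['contact_force'],s['opening'],s['tool_pos'])
plan([.4284,.0663],[*s['tool_pos'][:2],np.degrees(s['tool_rot'][2])],[.64186,-.05931],23.05,.16)
E
```

```text
[-0.13159987 -0.93939371  0.26877567] 0.01945384378716243 [0.42770785 0.06642136 0.03473623]
kx -0.0006 tcp target [ 0.6412 -0.0592] 203.05
t 25.43 pos [0.4277 0.0664 0.0347] yaw -157.13 shift [-0.1479 -0.1987 -0.1253] turn [ 0.0001  0.0001 -0.0031] q6~ -118.3 rows>= 6.7
```

jog_arm:
  series:
    - [-1,[0,0,-0.04],[0,0,0]]
    - [-1,[0,0,-0.08],[0,0,0]]
    - [-1,[0,0,-0.12],[0,0,0]]
    - [-1,[-0.0375,-0.04,-0.14],[0,0,-0.003]]
    - [-1,[-0.075,-0.08,-0.15],[0,0,-0.003]]
    - [-1,[-0.11,-0.12,-0.15],[0,0,-0.003]]
    - [-1,[-0.15,-0.16,-0.15],[0,0,-0.003]]
    - [-1,[-0.19,-0.199,-0.15],[0,0,-0.003]]
    - [-1,[-0.19,-0.199,-0.15],[0,0,-0.003]]
    - [-1,[-0.19,-0.199,-0.15],[0,0,-0.003]]
    - [-1,[-0.19,-0.199,-0.15],[0,0,-0.003]]
    - [-1,[-0.19,-0.199,-0.15],[0,0,-0.003]]

```text
time: 26.43
tool_pos: [0.6803, -0.0438, 0.1827]
tool_rot: [3.14, -0.002, -2.741]
contact_force: [0.3, 0.9, -0.4]
opening: 0.0194
```

```bash
python3 - <<'E'
from h import *
s,c=snap('wrist','sg.png'); np.savez('pics/sg.npz',s=np.r_[s['tool_pos'],s['tool_rot']],**c)
print(s['tool_pos'],s['opening'])
for k in ('yellow','green','blue'): print(k,shaft(k,c,s))
E
```

```text
[ 0.68034502 -0.0437884   0.18271562] 0.019385277381922878
yellow {'cen': array([0.64414, 0.03496]), 'r': np.float64(0.0355), 'z': 0.0611, 'ang': np.float64(-3.33), 'n': 120, 'tool': array([0.0023, 0.0864, 0.1214])}
green {'cen': array([ 0.64182, -0.05982]), 'r': np.float64(0.0356), 'z': 0.0611, 'ang': np.float64(24.6), 'n': 133, 'tool': array([4.150e-02, 1.000e-04, 1.213e-01])}
blue {'cen': array([ 0.6396 , -0.15457]), 'r': np.float64(0.0358), 'z': 0.0611, 'ang': np.float64(23.86), 'n': 145, 'tool': array([ 0.0805, -0.0863,  0.1213])}
```

View pics/sg.png

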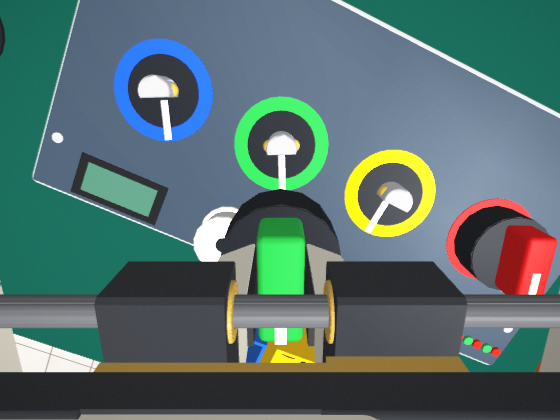

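The unobstructed look puts the green shaft at (281,143) px, world (0.6418, -0.0598). This agrees with the earlier value to 0.5 mm.

```bash
python3 - <<'E'
from h import *
plan([.4284,.0663],[.4277,.0664,-157.13],[.6418,-.0597],23.7,.13)
E
```

```text
kx -0.0006 tcp target [ 0.6411 -0.0596] 203.7
t 26.48 pos [ 0.6795 -0.0431  0.1834] yaw -156.98 shift [ 0.0417 -0.0003  0.0534] turn [ 0.0017 -0.0021 -0.0119] q6~ -119.0 rows>= 1.6
```

jog_arm:
  series:
    - [-1,[0.0417,0,0.01],[0,0,-0.012]]
    - [-1,[0.0417,0,0.02],[0,0,-0.012]]
    - [-1,[0.0417,0,0.045],[0,0,-0.012]]
    - [-1,[0.0417,0,0.055],[0,0,-0.012]]
    - [-1,[0.0417,0,0.058],[0,0,-0.012]]
    - [-1,[0.0417,0,0.058],[0,0,-0.012]]
    - [-1,[0.0417,0,0.058],[0,0,-0.012]]
    - [-1,[0.0417,0,0.058],[0,0,-0.012]]
    - [-1,[0.0417,0,0.058],[0,0,-0.012]]
    - [-1,[0.0417,0,0.058],[0,0,-0.012]]

```text
time: 27.32
tool_pos: [0.6422, -0.0594, 0.1275]
tool_rot: [-3.141, 0.001, -2.727]
contact_force: [0.7, -0.1, -0.9]
opening: 0.0197
```

```bash
python3 - <<'E'
from h import *
print(status.observe()['contact_force'],status.observe()['opening'])
go(.6411,-.0596,.114,203.7)
E
```

```text
[ 0.72366518 -0.13624465 -0.93369374] 0.019749052553942607
t 27.32 pos [ 0.6422 -0.0594  0.1275] yaw -156.26 shift [0.0011 0.0003 0.0135] turn [-0.0008  0.0011  0.0007] q6~ -119.0 rows>= 0.3
```

jog_arm:
  series:
    - [-1,[0.0012,0.0003,0.002],[0,0,0]]
    - [-1,[0.0012,0.0003,0.003],[0,0,0]]
    - [-1,[0.0012,0.0003,0.004],[0,0,0]]
    - [-1,[0.0012,0.0003,0.005],[0,0,0]]
    - [-1,[0.0012,0.0003,0.006],[0,0,0]]
    - [-1,[0.0012,0.0003,0.007],[0,0,0]]
    - [-1,[0.0012,0.0003,0.008],[0,0,0]]
    - [-1,[0.0012,0.0003,0.009],[0,0,0]]
    - [-1,[0.0012,0.0003,0.0105],[0,0,0]]
    - [-1,[0.0012,0.0003,0.012],[0,0,0]]
    - [-1,[0.0012,0.0003,0.0135],[0,0,0]]
    - [-1,[0.0012,0.0003,0.0135],[0,0,0]]

```text
time: 28.32
tool_pos: [0.6405, -0.0595, 0.1129]
tool_rot: [3.141, -0.0, -2.727]
contact_force: [-0.3, -0.0, -1.5]
opening: 0.0195
```

```bash
python3 - <<'E'
from h import *
print(status.observe()['contact_force'],status.observe()['opening'])
go(.6411,-.0596,.0947,203.7)
E
```

```text
[-0.25012289 -0.02967794 -1.53665827] 0.019530958815605008
t 28.32 pos [ 0.6405 -0.0595  0.1129] yaw -156.27 shift [-0.0005 -0.0003  0.0182] turn [ 0.0003 -0.      0.0005] q6~ -119.0 rows>= 0.4
```

Entered with no force. Pressing home.

jog_arm:
  series:
    - [-1,[0,0,0.003],[0,0,0]]
    - [-1,[0,0,0.006],[0,0,0]]
    - [-1,[0,0,0.009],[0,0,0]]
    - [-1,[0,0,0.012],[0,0,0]]
    - [-1,[0,0,0.015],[0,0,0]]
    - [-1,[0,0,0.0175],[0,0,0]]
    - [-1,[0,0,0.0185],[0,0,0]]
    - [-1,[0,0,0.0195],[0,0,0]]
    - [-1,[0,0,0.0205],[0,0,0]]
    - [-1,[0,0,0.0215],[0,0,0]]
    - [-1,[0,0,0.0215],[0,0,0]]

```text
time: 29.23
tool_pos: [0.6406, -0.0595, 0.0947]
tool_rot: [-3.141, 0.001, -2.727]
contact_force: [-7.5, 1.9, 19.0]
opening: 0.0195
```

```bash
python3 - <<'E'
from h import *
print(status.observe()['contact_force'],status.observe()['opening'])
go(.6411,-.0596,.0947,203.7)
E
```

```text
[-7.54943591  1.87933835 18.9950158 ] 0.019488828402566594
t 29.23 pos [ 0.6406 -0.0595  0.0947] yaw -156.26 shift [-0.0004 -0.0003  0.    ] turn [-0.0009  0.0013  0.0007] q6~ -119.0 rows>= 0.0
```

jog_arm:
  series:
    - [-1,[0,0,-0.003],[0,0,0]]
    - [0,[0,0,-0.003],[0,0,0]]
    - [0,[0,0,-0.003],[0,0,0]]
    - [0,[0,0,-0.003],[0,0,0]]
    - [0,[0,0,-0.03],[0,0,0]]
    - [0,[0,0,-0.06],[0,0,0]]
    - [0,[0,0,-0.09],[0,0,0]]
    - [0,[0,0,-0.09],[0,0,0]]

```text
time: 29.9
tool_pos: [0.6433, -0.0602, 0.1881]
tool_rot: [-3.136, 0.009, -2.727]
contact_force: [0.4, -0.4, 1.1]
opening: 0.0457
```

```bash
python3 - <<'E'
from h import *
s,c=snap('wrist','w9.png'); snap('top','t9.png')
s2,c2=load('pics/kg.npz'); k=knob('blue',c2,s2); print(k); k=k[0]
go(*k['cen'],.18,k['ang']+180)
E
```

```text
[{'cen': array([ 0.4293, -0.0704]), 'size': array([20.3, 51.8]), 'z': 0.058, 'ang': -24.42, 'tool': array([ 0.0536, -0.1278,  0.1206])}]
t 30.0 pos [ 0.6411 -0.0597  0.1827] yaw -156.27 shift [0.1982 0.0754 0.0022] turn [-4.000e-04  2.500e-03  8.404e-01] q6~ -74.9 rows>= 6.7
```

View pics/w9.png

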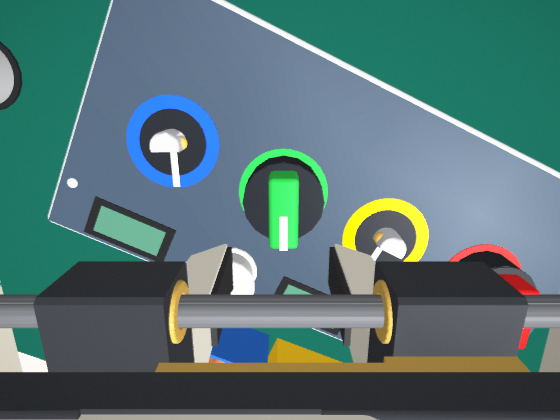

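View pics/t9.png

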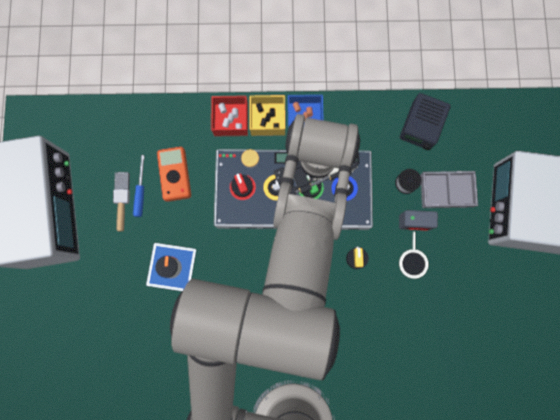

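Green is seated at (284,210), red is still home, and the jar is on the mat. Blue knob next.

jog_arm:
  series:
    - [0,[0.197,0.0754,0.0022],[0,0,0.84]]
    - [0,[0.197,0.0754,0.0022],[0,0,0.84]]
    - [0,[0.197,0.0754,0.0022],[0,0,0.84]]
    - [0,[0.197,0.0754,0.0022],[0,0,0.84]]
    - [0,[0.197,0.0754,0.0022],[0,0,0.84]]
    - [0,[0.197,0.0754,0.0022],[0,0,0.84]]
    - [0,[0.197,0.0754,0.0022],[0,0,0.84]]
    - [0,[0.197,0.0754,0.0022],[0,0,0.84]]
    - [0,[0.197,0.0754,0.0022],[0,0,0.84]]
    - [0,[0.197,0.0754,0.0022],[0,0,0.84]]
    - [0,[0.197,0.0754,0.0022],[0,0,0.84]]
    - [0,[0.197,0.0754,0.0022],[0,0,0.84]]

```text
time: 31.0
tool_pos: [0.43, -0.0698, 0.1791]
tool_rot: [3.142, -0.001, 2.717]
contact_force: [0.3, 0.9, 0.2]
opening: 0.0457
```

```bash
python3 - <<'E'
from h import *
s,c=snap('wrist','kb.png'); np.savez('pics/kb.npz',s=np.r_[s['tool_pos'],s['tool_rot']],**c)
k=knob('blue',c,s); print(k); k=k[0]
print('yel',knob('yellow',c,s))
go(*k['cen'],.0345,k['ang']+180)
E
```

```text
[{'cen': array([ 0.4293, -0.0716]), 'size': array([19.5, 51.2]), 'z': 0.058, 'ang': -24.28, 'tool': array([-0.0002, -0.0019,  0.1211])}]
yel [{'cen': array([ 0.4303, -0.1875]), 'size': array([21.1, 21. ]), 'z': 0.0577, 'ang': -91.48, 'tool': array([-0.0489, -0.1071,  0.1211])}]
t 31.05 pos [ 0.43   -0.0698  0.1792] yaw 155.67 shift [-0.0002 -0.0019  0.1447] turn [ 0.     -0.0006 -0.0009] q6~ -75.2 rows>= 3.5
```

View pics/kb.png

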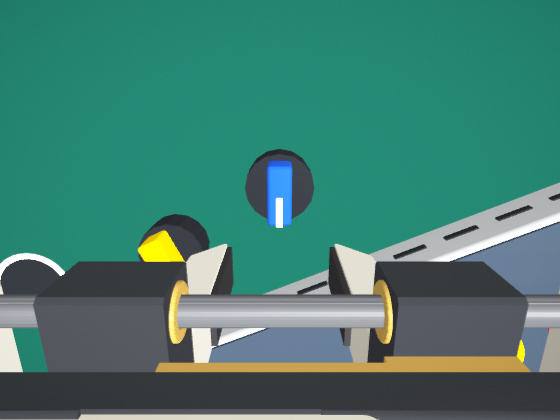

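jog_arm:
  series:
    - [0,[-0.0002,-0.0016,0.04],[0,0,0]]
    - [0,[-0.0002,-0.0016,0.08],[0,0,0]]
    - [0,[-0.0002,-0.0016,0.115],[0,0,0]]
    - [0,[-0.0002,-0.0016,0.13],[0,0,0]]
    - [0,[-0.0002,-0.0016,0.14],[0,0,0]]
    - [0,[-0.0002,-0.0016,0.1425],[0,0,0]]
    - [0,[-0.0002,-0.0016,0.144],[0,0,0]]
    - [0,[-0.0002,-0.0016,0.144],[0,0,0]]
    - [0,[-0.0002,-0.0016,0.144],[0,0,0]]
    - [0,[-0.0002,-0.0016,0.144],[0,0,0]]
    - [0,[-0.0002,-0.0016,0.144],[0,0,0]]

```text
time: 31.97
tool_pos: [0.4298, -0.0715, 0.0362]
tool_rot: [3.141, 0.002, 2.716]
contact_force: [0.2, -0.5, 0.3]
opening: 0.0458
```

```bash
python3 - <<'E'
from h import *
print(status.observe()['contact_force'],status.observe()['opening'])
go(.4293,-.0716,.0345,155.72)
E
```

```text
[ 0.17619406 -0.52018777  0.30643933] 0.045815905738947914
t 31.97 pos [ 0.4298 -0.0715  0.0362] yaw 155.61 shift [ 0.0005 -0.0003  0.0017] turn [ 0.0002  0.0016 -0.002 ] q6~ -75.2 rows>= 0.0
```

jog_arm:
  series:
    - [0,[0,0,0.0008],[0,0,0]]
    - [-1,[0,0,0.0008],[0,0,0]]
    - [-1,[0,0,0.0008],[0,0,0]]
    - [-1,[0,0,0.0008],[0,0,0]]
    - [-1,[0,0,0.0008],[0,0,0]]
    - [-1,[0,0,0.0008],[0,0,0]]
    - [-1,[0,0,0.0008],[0,0,0]]
    - [-1,[0,0,0.0008],[0,0,0]]
  squeeze: 45

```text
time: 32.63
tool_pos: [0.4294, -0.0714, 0.0347]
tool_rot: [3.141, 0.0, 2.716]
contact_force: [0.1, 0.7, 0.8]
opening: 0.0197
```

```bash
python3 - <<'E'
from h import *
s=status.observe()
print(s['contact_force'],s['opening'],s['tool_pos'],np.degrees(s['tool_rot'][2]))
t=plan([.4293,-.0716],[*s['tool_pos'][:2],np.degrees(s['tool_rot'][2])],[.6396,-.1546],23.9,.16)
y=np.radians(203.9); go(t[0]-.041*np.cos(y),t[1]-.041*np.sin(y),.183,203.9)
E
```

```text
[0.07507961 0.74142302 0.77956157] 0.019739840396395494 [ 0.42936687 -0.07137938  0.03474085] 155.6005012694467
kx -0.0 tcp target [ 0.6394 -0.1542] 203.9
t 32.63 pos [ 0.4294 -0.0714  0.0347] yaw 155.6 shift [-0.2255  0.0113 -0.1253] turn [ 1.00e-04  1.00e-04 -8.43e-01] q6~ -127.5 rows>= 6.7
t 32.63 pos [ 0.4294 -0.0714  0.0347] yaw 155.6 shift [-0.2528  0.0419 -0.1483] turn [ 1.00e-04  1.00e-04 -8.43e-01] q6~ -125.4 rows>= 7.1
```

jog_arm:
  series:
    - [-1,[0,0,-0.04],[0,0,0]]
    - [-1,[0,0,-0.08],[0,0,0]]
    - [-1,[0,0,-0.12],[0,0,-0.1]]
    - [-1,[-0.04,0.006,-0.14],[0,0,-0.2]]
    - [-1,[-0.08,0.012,-0.148],[0,0,-0.32]]
    - [-1,[-0.12,0.02,-0.148],[0,0,-0.44]]
    - [-1,[-0.16,0.026,-0.148],[0,0,-0.56]]
    - [-1,[-0.2,0.033,-0.148],[0,0,-0.68]]
    - [-1,[-0.23,0.038,-0.148],[0,0,-0.8]]
    - [-1,[-0.2528,0.0419,-0.148],[0,0,-0.843]]
    - [-1,[-0.2528,0.0419,-0.148],[0,0,-0.843]]
    - [-1,[-0.2528,0.0419,-0.148],[0,0,-0.843]]

```text
time: 33.63
tool_pos: [0.6768, -0.1377, 0.1809]
tool_rot: [3.14, -0.002, -2.725]
contact_force: [-0.3, -0.9, -0.9]
opening: 0.0198
```

jog_arm:
  series:
    - [-1,[0,0,0],[0,0,0]]
    - [-1,[0,0,0],[0,0,0]]
    - [-1,[0,0,0],[0,0,0]]

```text
time: 33.88
tool_pos: [0.6762, -0.1374, 0.1833]
tool_rot: [-3.142, 0.0, -2.725]
contact_force: [-0.4, -0.2, -1.2]
opening: 0.0197
```

```bash
python3 - <<'E'
from h import *
s,c=snap('wrist','sb.png'); np.savez('pics/sb.npz',s=np.r_[s['tool_pos'],s['tool_rot']],**c)
print(s['tool_pos'],s['opening'])
r=shaft('blue',c,s);print(r, shaft('yellow',c,s))
plan([.4293,-.0716],[.42937,-.07138,155.6],r['cen'],24,.125)
E
```

```text
[ 0.6761756  -0.13740131  0.18334506] 0.019747104958044673
{'cen': array([ 0.63947, -0.1548 ]), 'r': np.float64(0.0357), 'z': 0.0611, 'ang': np.float64(24.67), 'n': 109, 'tool': array([ 0.0406, -0.001 ,  0.1218])} {'cen': array([0.64412, 0.03463]), 'r': np.float64(0.0355), 'z': 0.061, 'ang': np.float64(-2.38), 'n': 108, 'tool': array([-0.0403,  0.1703,  0.1218])}
kx -0.0 tcp target [ 0.6393 -0.1544] 204
t 33.93 pos [ 0.6763 -0.1374  0.1834] yaw -156.11 shift [ 0.0408 -0.0006  0.0584] turn [-0.0002  0.0004 -0.0019] q6~ -127.6 rows>= 1.7
```

View pics/sb.png

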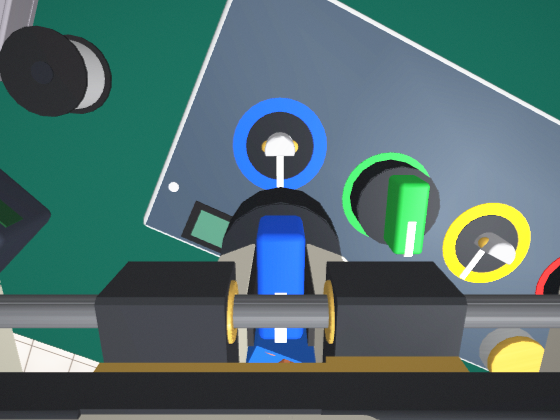

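Blue shaft is at (280,143) px, straight ahead of the held knob. Moving over it and down.

jog_arm:
  series:
    - [-1,[0.0408,-0.0006,0.01],[0,0,-0.003]]
    - [-1,[0.0408,-0.0006,0.02],[0,0,-0.003]]
    - [-1,[0.0408,-0.0006,0.045],[0,0,-0.003]]
    - [-1,[0.0408,-0.0006,0.055],[0,0,-0.003]]
    - [-1,[0.0408,-0.0006,0.058],[0,0,-0.003]]
    - [-1,[0.0408,-0.0006,0.058],[0,0,-0.003]]
    - [-1,[0.0408,-0.0006,0.058],[0,0,-0.003]]
    - [-1,[0.0408,-0.0006,0.058],[0,0,-0.003]]
    - [-1,[0.0408,-0.0006,0.058],[0,0,-0.003]]
    - [-1,[0.0408,-0.0006,0.058],[0,0,-0.003]]

```text
time: 34.77
tool_pos: [0.6403, -0.1548, 0.1256]
tool_rot: [-3.141, 0.001, -2.721]
contact_force: [0.6, -0.4, -0.7]
opening: 0.0195
```

```bash
python3 - <<'E'
from h import *
print(status.observe()['contact_force'],status.observe()['opening'])
go(.6393,-.1544,.1135,204.1)
E
```

```text
[ 0.57898494 -0.39464267 -0.74736558] 0.01950193528008316
t 34.77 pos [ 0.6403 -0.1548  0.1256] yaw -155.92 shift [0.0008 0.0008 0.0121] turn [-0.0009  0.0011 -0.0003] q6~ -127.7 rows>= 0.3
```

jog_arm:
  series:
    - [-1,[0.0006,0.0007,0.001],[0,0,0]]
    - [-1,[0.0006,0.0007,0.001],[0,0,0]]
    - [-1,[0.0006,0.0007,0.002],[0,0,0]]
    - [-1,[0.0006,0.0007,0.003],[0,0,0]]
    - [-1,[0.0006,0.0007,0.004],[0,0,0]]
    - [-1,[0.0006,0.0007,0.005],[0,0,0]]
    - [-1,[0.0006,0.0007,0.006],[0,0,0]]
    - [-1,[0.0006,0.0007,0.0075],[0,0,0]]
    - [-1,[0.0006,0.0007,0.009],[0,0,0]]
    - [-1,[0.0006,0.0007,0.0105],[0,0,0]]
    - [-1,[0.0006,0.0007,0.012],[0,0,0]]
    - [-1,[0.0006,0.0007,0.012],[0,0,0]]

```text
time: 35.77
tool_pos: [0.6391, -0.1543, 0.1124]
tool_rot: [3.141, 0.0, -2.721]
contact_force: [1.7, 0.9, -1.7]
opening: 0.0198
```

```bash
python3 - <<'E'
from h import *
print(status.observe()['contact_force'],status.observe()['opening'])
go(.6393,-.1544,.0947,204.1)
E
```

```text
[ 1.68353598  0.85952547 -1.66684228] 0.019793832357939568
t 35.77 pos [ 0.6391 -0.1543  0.1124] yaw -155.93 shift [-0.0001 -0.0002  0.0177] turn [ 0.0002  0.0003 -0.0005] q6~ -127.7 rows>= 0.4
```

jog_arm:
  series:
    - [-1,[0,0,0.003],[0,0,0]]
    - [-1,[0,0,0.006],[0,0,0]]
    - [-1,[0,0,0.009],[0,0,0]]
    - [-1,[0,0,0.012],[0,0,0]]
    - [-1,[0,0,0.015],[0,0,0]]
    - [-1,[0,0,0.017],[0,0,0]]
    - [-1,[0,0,0.018],[0,0,0]]
    - [-1,[0,0,0.019],[0,0,0]]
    - [-1,[0,0,0.02],[0,0,0]]
    - [-1,[0,0,0.021],[0,0,0]]
    - [-1,[0,0,0.021],[0,0,0]]

```text
time: 36.68
tool_pos: [0.6392, -0.1542, 0.0947]
tool_rot: [-3.141, 0.001, -2.721]
contact_force: [-6.2, 3.2, 16.9]
opening: 0.0198
```

```bash
python3 - <<'E'
from h import *
print(status.observe()['contact_force'],status.observe()['opening'])
go(.6393,-.1544,.0947,204.1)
E
```

```text
[-6.15057359  3.20530906 16.92754463] 0.019776171753604157
t 36.68 pos [ 0.6392 -0.1542  0.0947] yaw -155.91 shift [ 0.     -0.0002  0.    ] turn [-0.0011  0.0014 -0.0002] q6~ -127.7 rows>= 0.0
```

Blue home (17 N hard stop at 0.0947). Releasing, then on to the yellow knob.

jog_arm:
  series:
    - [-1,[0,0,-0.003],[0,0,0]]
    - [0,[0,0,-0.003],[0,0,0]]
    - [0,[0,0,-0.003],[0,0,0]]
    - [0,[0,0,-0.003],[0,0,0]]
    - [0,[0,0,-0.03],[0,0,0]]
    - [0,[0,0,-0.06],[0,0,0]]
    - [0,[0,0,-0.09],[0,0,0]]
    - [0,[0,0,-0.09],[0,0,0]]

```text
time: 37.35
tool_pos: [0.6416, -0.1554, 0.1883]
tool_rot: [-3.134, 0.007, -2.721]
contact_force: [1.0, -0.9, 0.3]
opening: 0.0458
```

```bash
python3 - <<'E'
from h import *
s,c=snap('wrist','w10.png')
s,c=snap('top','t10.png')
for a,ce,b,_ in blobs(mask(c['img'],'yellow')): print(a,ce,ray(c,c['T'],ce,.058)[0])
go(.442,-.187,.18,180)
E
```

```text
410 [269.22439024 115.25853659] [0.8574986  0.05280453 0.058     ]
19 [259.  96.] [0.91602022 0.08175132 0.058     ]
179 [276.         187.54748603] [0.64563633 0.03594433 0.058     ]
t 37.45 pos [ 0.6395 -0.1546  0.1828] yaw -155.93 shift [0.1935 0.051  0.0024] turn [-0.0013  0.002   0.4201] q6~ -112.9 rows>= 4.8
```

View pics/w10.png

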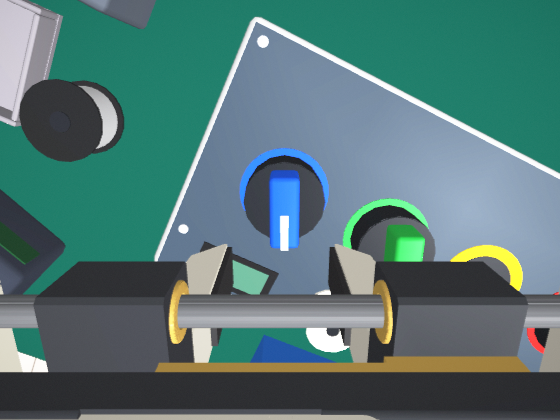

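Blue is home at (284,210). Moving to view the yellow knob.

jog_arm:
  series:
    - [0,[0.193,0.051,0.0024],[0,0,0.42]]
    - [0,[0.193,0.051,0.0024],[0,0,0.42]]
    - [0,[0.193,0.051,0.0024],[0,0,0.42]]
    - [0,[0.193,0.051,0.0024],[0,0,0.42]]
    - [0,[0.193,0.051,0.0024],[0,0,0.42]]
    - [0,[0.193,0.051,0.0024],[0,0,0.42]]
    - [0,[0.193,0.051,0.0024],[0,0,0.42]]
    - [0,[0.193,0.051,0.0024],[0,0,0.42]]
    - [0,[0.193,0.051,0.0024],[0,0,0.42]]
    - [0,[0.193,0.051,0.0024],[0,0,0.42]]
    - [0,[0.193,0.051,0.0024],[0,0,0.42]]

```text
time: 38.37
tool_pos: [0.4427, -0.1863, 0.1789]
tool_rot: [3.141, -0.0, -3.14]
contact_force: [0.1, -0.3, 0.2]
opening: 0.0459
```

```bash
python3 - <<'E'
from h import *
s,c=snap('wrist','ky.png'); np.savez('pics/ky.npz',s=np.r_[s['tool_pos'],s['tool_rot']],**c)
k=knob('yellow',c,s); print(k); k=k[0]
go(*k['cen'],.0345,k['ang']+180)
E
```

```text
[{'cen': array([ 0.4453, -0.189 ]), 'size': array([50.7, 19.8]), 'z': 0.0579, 'ang': 0.53, 'tool': array([-0.0027, -0.0028,  0.1209])}]
t 38.42 pos [ 0.4425 -0.1863  0.1789] yaw -179.94 shift [-0.0028 -0.0028  0.1444] turn [ 0.0003 -0.0003 -0.0082] q6~ -113.5 rows>= 3.5
```

View pics/ky.png

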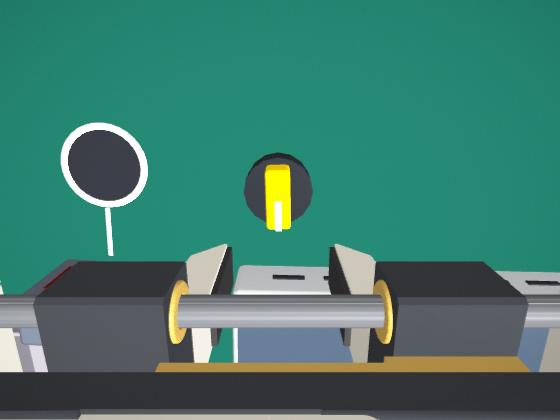

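jog_arm:
  series:
    - [0,[-0.0028,-0.0025,0.04],[0,0,-0.008]]
    - [0,[-0.0028,-0.0025,0.08],[0,0,-0.008]]
    - [0,[-0.0028,-0.0025,0.115],[0,0,-0.008]]
    - [0,[-0.0028,-0.0025,0.13],[0,0,-0.008]]
    - [0,[-0.0028,-0.0025,0.14],[0,0,-0.008]]
    - [0,[-0.0028,-0.0025,0.1425],[0,0,-0.008]]
    - [0,[-0.0028,-0.0025,0.144],[0,0,-0.008]]
    - [0,[-0.0028,-0.0025,0.144],[0,0,-0.008]]
    - [0,[-0.0028,-0.0025,0.144],[0,0,-0.008]]
    - [0,[-0.0028,-0.0025,0.144],[0,0,-0.008]]
    - [0,[-0.0028,-0.0025,0.144],[0,0,-0.008]]

```text
time: 39.33
tool_pos: [0.4453, -0.1893, 0.0362]
tool_rot: [-3.141, 0.002, -3.133]
contact_force: [-0.3, 0.2, -0.1]
opening: 0.0456
```

```bash
python3 - <<'E'
from h import *
print(status.observe()['contact_force'],status.observe()['opening'])
go(.4453,-.189,.0345,180.53)
E
```

```text
[-0.27473477  0.23003834 -0.13947625] 0.04562581220736086
t 39.33 pos [ 0.4453 -0.1893  0.0362] yaw -179.53 shift [-0.      0.0003  0.0017] turn [-0.0009  0.0016 -0.0011] q6~ -113.5 rows>= 0.0
```

jog_arm:
  series:
    - [0,[0,0,0.0008],[0,0,0]]
    - [-1,[0,0,0.0008],[0,0,0]]
    - [-1,[0,0,0.0008],[0,0,0]]
    - [-1,[0,0,0.0008],[0,0,0]]
    - [-1,[0,0,0.0008],[0,0,0]]
    - [-1,[0,0,0.0008],[0,0,0]]
    - [-1,[0,0,0.0008],[0,0,0]]
    - [-1,[0,0,0.0008],[0,0,0]]
  squeeze: 45

```text
time: 40.0
tool_pos: [0.4448, -0.189, 0.0345]
tool_rot: [3.142, -0.0, -3.133]
contact_force: [-0.1, 0.5, 0.9]
opening: 0.02
```

```bash
python3 - <<'E'
from h import *
s=status.observe()
print(s['contact_force'],s['opening'],s['tool_pos'],np.degrees(s['tool_rot'][2]))
t=plan([.4453,-.189],[*s['tool_pos'][:2],np.degrees(s['tool_rot'][2])],[.6441,.0350],-3.5,.16)
y=np.radians(176.5); go(t[0]-.041*np.cos(y),t[1]-.041*np.sin(y),.193,176.5)
E
```

```text
[-0.06033484  0.49025786  0.89710355] 0.02001625027166496 [ 0.44477644 -0.18900468  0.03449496] -179.52898846025204
kx -0.0005 tcp target [0.6436 0.0354] 176.5
t 40.0 pos [ 0.4448 -0.189   0.0345] yaw -179.53 shift [-0.2007  0.2228 -0.1255] turn [ 0.0001 -0.      0.0693] q6~ -83.3 rows>= 7.8
t 40.0 pos [ 0.4448 -0.189   0.0345] yaw -179.53 shift [-0.2416  0.22   -0.1585] turn [ 0.0001 -0.      0.0693] q6~ -83.7 rows>= 8.7
```

jog_arm:
  series:
    - [-1,[0,0,-0.04],[0,0,0]]
    - [-1,[0,0,-0.08],[0,0,0]]
    - [-1,[0,0,-0.12],[0,0,0]]
    - [-1,[0,0,-0.158],[0,0,0]]
    - [-1,[-0.03,0.028,-0.158],[0,0,0.03]]
    - [-1,[-0.06,0.055,-0.158],[0,0,0.069]]
    - [-1,[-0.09,0.082,-0.158],[0,0,0.069]]
    - [-1,[-0.12,0.109,-0.158],[0,0,0.069]]
    - [-1,[-0.15,0.137,-0.158],[0,0,0.069]]
    - [-1,[-0.18,0.164,-0.158],[0,0,0.069]]
    - [-1,[-0.21,0.192,-0.158],[0,0,0.069]]
    - [-1,[-0.2416,0.22,-0.158],[0,0,0.069]]

```text
time: 41.0
tool_pos: [0.6849, 0.0343, 0.1921]
tool_rot: [-3.142, -0.001, 3.081]
contact_force: [1.3, -1.0, 0.4]
opening: 0.0198
```

jog_arm:
  series:
    - [-1,[0,0,0],[0,0,0]]
    - [-1,[0,0,0],[0,0,0]]
    - [-1,[0,0,0],[0,0,0]]
    - [-1,[0,0,0],[0,0,0]]
    - [-1,[0,0,0],[0,0,0]]
    - [-1,[0,0,0],[0,0,0]]

```text
time: 41.5
tool_pos: [0.6838, 0.0315, 0.1933]
tool_rot: [3.142, 0.001, 3.079]
contact_force: [-0.2, -0.9, -0.6]
opening: 0.0198
```

```bash
python3 - <<'E'
from h import *
s,c=snap('wrist','sy.png'); np.savez('pics/sy.npz',s=np.r_[s['tool_pos'],s['tool_rot']],**c)
print(s['tool_pos'],s['opening'])
r=shaft('yellow',c,s);print(r)
plan([.4453,-.189],[.44478,-.189,-179.53],r['cen'],r['ang'],.125)
E
```

```text
[0.68375005 0.03148694 0.19328881] 0.01982758743336501
{'cen': array([0.64423, 0.03531]), 'r': np.float64(0.0357), 'z': 0.0611, 'ang': np.float64(-4.11), 'n': 108, 'tool': array([0.0398, 0.0013, 0.1318])}
kx -0.0005 tcp target [0.6437 0.0357] 175.89
t 41.55 pos [0.6838 0.0316 0.1933] yaw 176.44 shift [0.0403 0.0016 0.0682] turn [0.0001 0.0007 0.0095] q6~ -82.7 rows>= 1.9
```

View pics/sy.png

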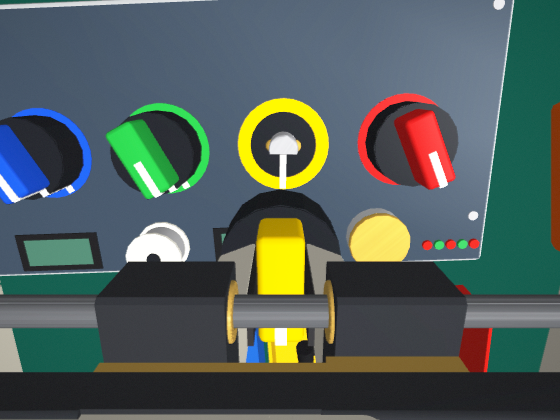

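The yellow shaft is at (283,143) px, straight ahead of the held yellow knob. Moving over it.

jog_arm:
  series:
    - [-1,[0.0403,0.0016,0.01],[0,0,0.006]]
    - [-1,[0.0403,0.0016,0.03],[0,0,0.006]]
    - [-1,[0.0403,0.0016,0.055],[0,0,0.006]]
    - [-1,[0.0403,0.0016,0.065],[0,0,0.006]]
    - [-1,[0.0403,0.0016,0.068],[0,0,0.006]]
    - [-1,[0.0403,0.0016,0.068],[0,0,0.006]]
    - [-1,[0.0403,0.0016,0.068],[0,0,0.006]]
    - [-1,[0.0403,0.0016,0.068],[0,0,0.006]]
    - [-1,[0.0403,0.0016,0.068],[0,0,0.006]]
    - [-1,[0.0403,0.0016,0.068],[0,0,0.006]]

```text
time: 42.38
tool_pos: [0.6446, 0.0366, 0.1255]
tool_rot: [3.142, 0.002, 3.075]
contact_force: [0.4, 0.2, -0.8]
opening: 0.0196
```

```bash
python3 - <<'E'
from h import *
print(status.observe()['contact_force'],status.observe()['opening'])
go(.6437,.0357,.1135,176.1)
E
```

```text
[ 0.39266096  0.24022579 -0.81575784] 0.019582765360899937
t 42.38 pos [0.6446 0.0366 0.1255] yaw 176.17 shift [ 0.0008 -0.001   0.012 ] turn [0.0001 0.0016 0.0013] q6~ -82.9 rows>= 0.3
```

jog_arm:
  series:
    - [-1,[0.0006,-0.0009,0.001],[0,0,0]]
    - [-1,[0.0006,-0.0009,0.001],[0,0,0]]
    - [-1,[0.0006,-0.0009,0.002],[0,0,0]]
    - [-1,[0.0006,-0.0009,0.003],[0,0,0]]
    - [-1,[0.0006,-0.0009,0.004],[0,0,0]]
    - [-1,[0.0006,-0.0009,0.005],[0,0,0]]
    - [-1,[0.0006,-0.0009,0.006],[0,0,0]]
    - [-1,[0.0006,-0.0009,0.0075],[0,0,0]]
    - [-1,[0.0006,-0.0009,0.009],[0,0,0]]
    - [-1,[0.0006,-0.0009,0.0105],[0,0,0]]
    - [-1,[0.0006,-0.0009,0.012],[0,0,0]]
    - [-1,[0.0006,-0.0009,0.012],[0,0,0]]

```text
time: 43.38
tool_pos: [0.6432, 0.0358, 0.1121]
tool_rot: [3.142, -0.001, 3.075]
contact_force: [0.8, 0.3, 0.1]
opening: 0.0198
```

```bash
python3 - <<'E'
from h import *
print(status.observe()['contact_force'],status.observe()['opening'])
go(.6437,.0357,.0945,176.1)
E
```

```text
[0.81934531 0.32502911 0.0859271 ] 0.019763979941880915
t 43.38 pos [0.6432 0.0358 0.1121] yaw 176.17 shift [-0.0005 -0.      0.0176] turn [ 0.0001 -0.0007  0.0012] q6~ -82.9 rows>= 0.4
```

jog_arm:
  series:
    - [-1,[0,0,0.003],[0,0,0]]
    - [-1,[0,0,0.006],[0,0,0]]
    - [-1,[0,0,0.009],[0,0,0]]
    - [-1,[0,0,0.012],[0,0,0]]
    - [-1,[0,0,0.015],[0,0,0]]
    - [-1,[0,0,0.017],[0,0,0]]
    - [-1,[0,0,0.018],[0,0,0]]
    - [-1,[0,0,0.019],[0,0,0]]
    - [-1,[0,0,0.02],[0,0,0]]
    - [-1,[0,0,0.021],[0,0,0]]
    - [-1,[0,0,0.021],[0,0,0]]

```text
time: 44.3
tool_pos: [0.6432, 0.0358, 0.0945]
tool_rot: [-3.141, 0.001, 3.075]
contact_force: [-9.0, 0.3, 18.1]
opening: 0.0197
```

```bash
python3 - <<'E'
from h import *
print(status.observe()['contact_force'],status.observe()['opening'])
go(.6437,.0357,.0945,176.1)
E
```

```text
[-9.00411366  0.32169301 18.1435764 ] 0.01969439508304012
t 44.3 pos [0.6432 0.0358 0.0945] yaw 176.18 shift [-0.0005 -0.0001 -0.    ] turn [-0.0001  0.001   0.0015] q6~ -82.9 rows>= 0.0
```

Yellow home (18 N stop). I'll release, rise, and back off for a final check.

jog_arm:
  series:
    - [-1,[0,0,-0.003],[0,0,0]]
    - [0,[0,0,-0.003],[0,0,0]]
    - [0,[0,0,-0.003],[0,0,0]]
    - [0,[0,0,-0.003],[0,0,0]]
    - [0,[0,0,-0.03],[0,0,0]]
    - [0,[0,0,-0.06],[0,0,0]]
    - [0,[0,0,-0.1],[0,0,0]]
    - [0,[0,0,-0.14],[0,0,0]]
    - [0,[0,0,-0.14],[0,0,0]]
    - [0,[0,0,-0.14],[0,0,0]]
    - [0,[0,0,-0.14],[0,0,0]]

```text
time: 45.22
tool_pos: [0.643, 0.0358, 0.2307]
tool_rot: [3.142, -0.001, 3.075]
contact_force: [0.3, 0.1, -0.3]
opening: 0.0455
```

```bash
python3 - <<'E'
from h import *
s,c=snap('wrist','f1.png'); P=cloud(c,camT(c,s))
for col in ('red','yellow','green','blue'):
    m=(mask(c['img'],col,100,90)>0)&(P[...,2]>.1)&(P[...,2]<.14)
    if m.sum(): print(col,m.sum(),'top z',np.nanmedian(P[m][:,2]).round(4))
print(s['tool_pos'])
go(.40,.0,.3,176)
E
```

```text
red 1660 top z 0.1176
yellow 1415 top z 0.1178
green 1761 top z 0.1176
blue 2118 top z 0.1171
[0.64304997 0.0357536  0.23069291]
t 45.27 pos [0.6427 0.0358 0.2298] yaw 176.17 shift [ 0.24   -0.0519 -0.0695] turn [ 0.0001 -0.0029  0.0029] q6~ -86.0 rows>= 6.1
```

View pics/f1.png

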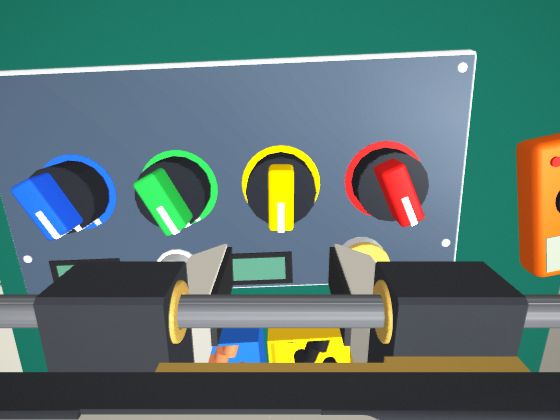

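All four knob tops read 0.117–0.118 (0.118 is fully home). I'll move clear and check the jar.

jog_arm:
  series:
    - [0,[0.24,-0.052,-0.07],[0,0,0]]
    - [0,[0.24,-0.052,-0.07],[0,0,0]]
    - [0,[0.24,-0.052,-0.07],[0,0,0]]
    - [0,[0.24,-0.052,-0.07],[0,0,0]]
    - [0,[0.24,-0.052,-0.07],[0,0,0]]
    - [0,[0.24,-0.052,-0.07],[0,0,0]]
    - [0,[0.24,-0.052,-0.07],[0,0,0]]
    - [0,[0.24,-0.052,-0.07],[0,0,0]]
    - [0,[0.24,-0.052,-0.07],[0,0,0]]
    - [0,[0.24,-0.052,-0.07],[0,0,0]]

```text
time: 46.1
tool_pos: [0.4013, -0.0001, 0.3005]
tool_rot: [3.141, -0.002, 3.075]
contact_force: [-0.1, -0.1, -0.4]
opening: 0.046
```

```bash
python3 - <<'E'
from h import *
s,c=snap('top','f2.png'); T=c['T']; P=cloud(c,T)
m=(np.abs(P[...,2]-.066)<.012)&(np.hypot(P[...,0]-.431,P[...,1]-.339)<.08); v,u=np.where(m)
print(len(u),'jar lid',ray(c,T,[[u.mean(),v.mean()]],.066), 'z',np.nanmedian(P[m][:,2]))
E
```

```text
395 jar lid [[0.42863909 0.3369189  0.066     ]] z 0.06723166130256653
```

View pics/f2.png

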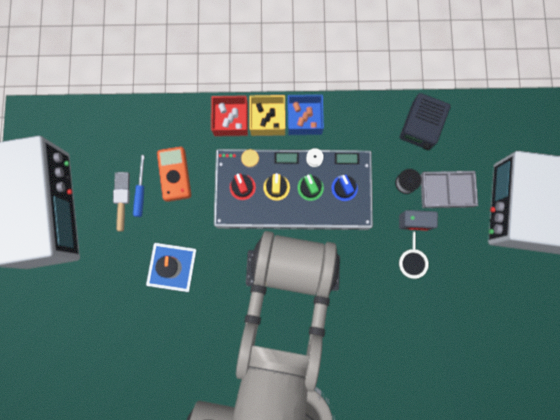

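The jar is upright within about 4 mm of the mat's centre. All the knobs are home and everything else is where it started.

```bash
python3 -c "
from cell import job
print(job.hand_in())"
```

```text
the job is handed in; nothing more can be done
None
```

I carried out every step in the order asked and handed the job in at about 46 s on the robot's clock. No verdict was reported.

- **Jar reading:** The jar stood on the white ring, its label lined up with the white line and the reader's window in the wrist view. It was let go for about 3 s. There was no direct signal that the reader had read it.
- **Jar storage:** The jar now stands upright on the blue mat. The last top view puts it 3–4 mm from the middle, against a calibration good to about 2 mm.
- **Knobs:** All four were present. Each went onto the shaft of its colour without noticeable force and was pressed to a hard stop of 17–20 N. In the final view their tops read 0.117–0.118 m, and 0.118 m is fully home.
- **Everything else:** The other things look unmoved, and the arm is clear and touching nothing.

None of the final checks failed. The jar's label angle first read -109° from the top camera and -115° from the wrist camera. I used the wrist value, and the view after placing confirmed it.

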